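# Turn the sample drum flat up and load a cassette under its spring lips

## Robot

A 6-joint arm with a two-finger parallel gripper is mounted at the origin on the work surface. World frame = base frame: x ahead of the robot, y to its left, z up, the work surface at z = 0. Lengths are in m, angles in rad, forces in N, time in s.
With the tool pointing down it reaches from about 0.35 to 0.775 m from the base axis. Payload 7.3 kg.
Tool frame: the origin (TCP) lies between the finger pads; the fingertips stand 25 mm ahead of it and the grasp point (between the pads) lies 6 mm ahead of it; y points along the fingers, z is the direction in which the jaws open and shut, and the axes are right-handed (so a half turn about y gives the same grasp; the last joint's range is limited). The gripper opens to 92 mm and grips with 3 to 60 N. Pads are 19 mm wide; open, the fingers measure 130 mm over their backs; the gripper's body (75 mm by 190 mm) begins 47 mm behind the grasp point.
Start: joints at [1.194, 0.342, 1.524, -0, 1.275, -0.146], TCP at [0.12, 0.511, 0.252] pointing down, gripper open.
Joint ranges: [-2.53, 2.53], [-0.77, 2.02], [0.04, 2.7], [-1, 4.14], [0.28, 2.66], [-3.11, 3.11]. Speed limits (rad/s): [2.57, 2.57, 3.14, 3.14, 3.14, 3.14].

## Interface

Orientations are given as [roll, pitch, yaw] about the fixed x, y, z axes, in that order (R = Rz(yaw) Ry(pitch) Rx(roll)).
In Python, from cell import sensors, read_camera, hand_in gives the robot as it stands. The module is installed in compiled form; this text tells all that it offers.
- The arm moves only by the tool send_rows, never from a script. Its argument "motion" is a list that holds one entry, the list of rows, each a list of 4 numbers: the shift along the tool's x, y, z in m, then the turn about the tool's y in degrees. In form: [[[tx, ty, tz, twist], ...]]. A call has 1 to 8 rows; each row is the pose to reach, as a shift and turn from the pose measured when the call began, along the tool's axes at that moment; what a row does not reach only later rows make up. A row lasts 1/10 s, in which the tool goes at most 50 mm and 8.59 degrees, less where a joint would pass 70% of its speed; a pose out of reach is approached as far as the arm can. A call with a gripper value outside its range is refused whole. "gripper" is the opening, from 0 (shut) to 1 (fully open), set as the call begins (left out, the last holds). The fingers move at their own pace and stop on an object; "grip_force" is the grip in N (left out, the last holds). Time passes only in rows, so rows that repeat a pose let the fingers close. It gives the time, the measured TCP pose, the force and the opening at its end, in the units of the state.
- sensors.observe(): the state, without advancing time (a new reading comes with each control period).
- read_camera(name): name is "scene" or "top"; returns a dict with "frame" (384x512x3 uint8, red, green, blue), "fx", "fy", "cx", "cy" (pixels), "extrinsics" (4x4, takes a point from world to camera coordinates). Camera axes: x right, y up, looking along -z (the intrinsics and any distortion apply to the point x, -y, -z); pixel columns grow to the right and rows downward; lengths in m; the calibration is good to about 2 mm. A picture is of the moment at which its call begins. There is no depth.
- hand_in(): hands the job in, once; it reports no verdict.
The state is a dict: "time": time; "qpos": joint angles; "qvel": joint speeds; "joint_efforts": joint torques, N m; "tool_pos": TCP position; "tool_rot": TCP orientation; "contact_force": force on the tool from outside, world axes, zero at the start; "torque": the same for the moment, N m; "opening": finger opening in m.
Only numpy, scipy, OpenCV 4.12 (cv2) and the standard library are available. Lean on these libraries where they do the work, as an engineer would, in place of code of your own. Each camera call takes 0.05 s, during which the arm holds its last target.

## Task

Turn the sample drum (the black knurled ring is the place to grip it) until the white flat with the pocket faces straight up. Then take the cassette with the orange tab out of the rack and press it straight down into the pocket until both brass spring lips have snapped over its shoulders. Let go, leave the drum with its flat up, and do not disturb the blue spare cassette, the vial or the beaker.

Things in the scene. Friction and masses are not known exactly. Their poses are not given: they have to be found in the camera images.
- ring (a point): Centre of the black knurled ring that turns the drum: 48 mm diameter, 44 mm long, on the drum's axis 100 mm above the bench; grip it across its diameter. y: the drum's horizontal axis, from ring to pocket; z: straight out of the flat (up when the flat is up). A white line runs along the ring on the flat's side.
- drum (a joint): Drum angle (rad): 0 with the flat straight up, growing as the flat tips down sideways to the robot's left (to -x of the stand). Starts at 0.6 to 1.35; stops at -0.4 and 2.2. Even friction of about 0.22 N m; it stays where it is left.
- pocket (a point): Centre of the pocket's mouth in the drum's white flat, axes as the ring's. 64 mm from the ring's centre along y, 20 mm out from the axis along z. The barrel is 56 mm in diameter and 56 mm long; its one flat is 39 mm wide. The pocket is 21 mm (x) by 37 mm (y), the rim at each y end 9 mm of plain white flat.
- lip_a (a joint): Travel (m) of the brass lip on the pocket's +x side; the one at -x is the same. 30 mm long (y), 5 mm high, on the flat beside the pocket's long sides; 14 mm between the rounded noses. 0 is shut; sprung, 6 N shut, 9 N at 0.002. About 6 to 10 N in all presses a cassette down past both.
- lip_b (a joint): Travel (m) outwards of the brass lip on the pocket's -x side, otherwise as lip_a.
- follower (a joint): Travel (m) of the red sprung plate inside the pocket: 0 is 16 mm below the flat, at most 0.011 deeper (1.3 to 4 N). It pushes a loaded cassette up until its shoulders bear on the undersides of the lips, level with the flat (about 0.006).
- stand: White fixed stand of the drum; origin on the bench below the axis, which points away from the robot within 0.3 rad. Base plate 100 x 200 mm, 12 mm thick. Bearing posts 40 mm wide (x), 18 mm thick, tops 16 mm above the drum's axis, centred at y -65 and 75 mm; grey housing 56 x 34 mm at y -93 mm, top 24 mm above the axis. The ring is at y -30 mm, the pocket at y 34 mm.
- cassette_mid (a point): Half-way up (31 mm above the underside) the orange-tab cassette, 62 mm tall, about 60 g. Body 18 (x) by 34 mm (y), 22 mm high, tapered over 11 mm to an 8 by 31 mm foot; its shoulders are 9 mm below this point. The orange tab above them is 10 (x) by 24 mm (y), 40 mm high: grip its upper part, clear of the lips. In the pocket y lies along y, either way round; loaded, this point is 9 mm above point pocket.
- spare_mid (a point): The same point of the spare cassette with the blue tab, same shape, in the rack's other place. To be left alone.
- rack: White fixed rack, 60 x 130 mm, 18 mm high, origin below its centre. Two places for cassettes at y -32.5 and 32.5 mm, 12 mm deep, floor 6 mm above the bench, y along y.
- vial_mid (a point): Middle of a capped amber glass vial, 32 mm in diameter, 58 mm tall, standing on the bench. To be left alone.
- beaker_mid (a point): Middle of a clear beaker, 56 mm in diameter, 70 mm tall, standing on the bench. To be left alone.
There are look-alikes about, which are no part of the job. Of the things that look like the stand, the smaller one is meant. What is shaped like the part that bears cassette_mid but turquoise is not meant.

How it is judged:
On the way, in this order (a step that is already met when the one before it is completed fails the run):
1. the drum is turned until its flat faces up (within 0.15 rad), the orange cassette still in the rack (angle between pocket's own z axis and vertical below 0.15 rad and distance of cassette_mid from where it was at the start of the episode below 0.015 m), for 0.3 s.
2. the orange cassette is pressed in and both lips have sprung shut over its shoulders (z of cassette_mid in the frame of pocket between 0 and 0.0115 m and horizontal distance between cassette_mid and pocket below 0.006 m and value of joint each of lip_a, lip_b below 0.0015 m), for 0.2 s.
At the end, for the whole second after the job is handed in: The flat faces up within 0.15 rad; the orange cassette sits in the pocket, both lips shut over it within 1.5 mm, its middle 5 to 11.5 mm above the flat, within 6 mm of the pocket's centre, upright within 0.12 and along it within 0.15 rad; spare, vial and beaker within 15 mm of where they stood (angle between pocket's own z axis and vertical below 0.15 rad and z of cassette_mid in the frame of pocket between 0.005 and 0.0115 m and horizontal distance between cassette_mid and pocket below 0.006 m and angle between the z axis of cassette_mid and the z axis of pocket, either way round below 0.12 rad and angle between the y axis of cassette_mid and the y axis of pocket, either way round below 0.15 rad and distance of each of spare_mid, vial_mid, beaker_mid from where it was at the start of the episode below 0.015 m and value of joint each of lip_a, lip_b below 0.0015 m); the robot touches nothing.
It fails at once if the spare cassette, the vial or the beaker is moved by more than 30 mm (distance of any of spare_mid, vial_mid, beaker_mid from where it was at the start of the episode above 0.03 m).
It also fails if it takes over 66 s, if anything falls off the work surface, if the arm or the gripper's body presses on something with over 40 N, if the wrist force passes 120 N, or if a joint passes its speed limit or range.

## Working session

There is one attempt and no reset: what is moved stays moved. The work goes in short steps, Python scripts to look and compute and a tool call to move; the robot and the scene stay as the last step left them, time stands still between calls to the robot, and variables do not carry over. Pictures are saved under pics/ and viewed, and the job is handed in when it is done.

Besides the shell and the picture viewer there is one more tool, called after "Emit:" as name([rows], argument=value, ...), one row to a line, values as JSON. send_rows: Moves the arm, as the interface text tells. Its arguments: {"type":"object","properties":{"motion":{"type":"array"},"gripper":{"type":"number"},"grip_force":{"type":"number"}},"required":["motion"]}

```bash
mkdir -p pics
cat > h.py <<'E'
import numpy as np, cv2
from cell import sensors, read_camera, hand_in
def shot(n,f):
    c=read_camera(n); cv2.imwrite('pics/'+f,c['frame'][:,:,::-1]); 
    np.savez('pics/'+f+'.npz',**{k:np.array(v) for k,v in c.items()}); return c
def ray(c,u,v):
    E=np.array(c['extrinsics']);R=E[:3,:3];t=E[:3,3]
    d=np.array([(u-c['cx'])/c['fx'],-(v-c['cy'])/c['fy'],-1.0])
    return -R.T@t, R.T@d
def onz(c,u,v,z):
    o,d=ray(c,u,v); s=(z-o[2])/d[2]; return o+s*d
def proj(c,p):
    E=np.array(c['extrinsics']);q=E[:3,:3]@np.array(p)+E[:3,3]
    return c['cx']+c['fx']*q[0]/-q[2], c['cy']-c['fy']*q[1]/-q[2]
def load(f): return {k:v for k,v in np.load('pics/'+f+'.npz').items()}
E
python3 - <<'E'
from h import *
print(sensors.observe())
for n in ('scene','top'):
    c=shot(n,n+'0.png'); print({k:v for k,v in c.items() if k!='frame'})
E
```

```text
{'time': 0.0, 'qpos': array([ 1.19399491e+00,  3.42671894e-01,  1.52502003e+00, -5.70275906e-06,
        1.27540171e+00, -1.46011252e-01]), 'qvel': array([ 0.00247744, -0.00155543, -0.00037476, -0.00040165,  0.00032583,
       -0.00079428]), 'joint_efforts': array([ 5.30632315e-04, -4.31222713e+01, -2.44233209e+01,  7.19577447e-02,
        5.54866449e-02, -5.80361939e-05]), 'tool_pos': array([0.11993893, 0.51073274, 0.25107027]), 'tool_rot': array([-1.57228213e+00,  2.12986974e-04, -2.30788655e-01]), 'contact_force': array([-0.73968719, -0.06050558, -0.31843353]), 'torque': array([-0.01674976,  0.07039241, -0.02551602]), 'opening': 0.09171652967828325}
{'fx': 474.5137013195233, 'fy': 474.5137013195233, 'cx': 245.75866052770866, 'cy': 187.67599502933675, 'extrinsics': array([[-0.77466808,  0.63225421, -0.01199894,  0.4028601 ],
       [-0.36358681, -0.42979888,  0.82648506,  0.07143288],
       [ 0.51739153,  0.64461425,  0.56283077, -1.53067382],
       [ 0.        ,  0.        ,  0.        ,  1.        ]])}
{'fx': 487.2865723001123, 'fy': 487.2865723001123, 'cx': 257.1014276375643, 'cy': 188.819790321654, 'extrinsics': array([[-0.00777088, -0.99995178,  0.00600419, -0.03251914],
       [ 0.99630613, -0.00722876,  0.0855678 , -0.52351718],
       [-0.08552027,  0.00664695,  0.99631426, -1.39045006],
       [ 0.        ,  0.        ,  0.        ,  1.        ]])}
```

View pics/scene0.png

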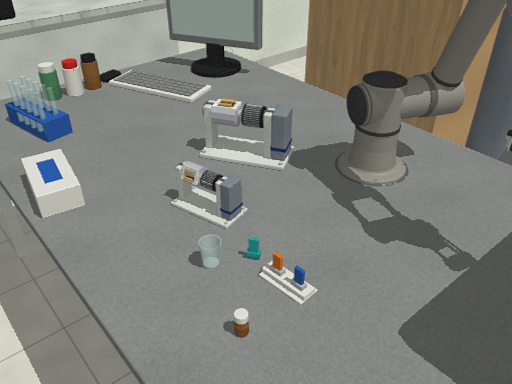

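View pics/top0.png

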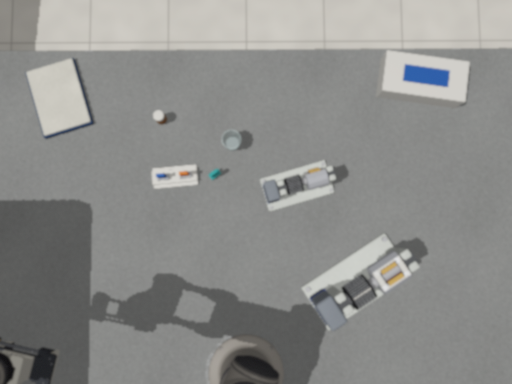

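Run:
```python
from h import *
a=load('scene0.png')['frame'][:,:,::-1]; b=load('top0.png')['frame'][:,:,::-1]
A=cv2.resize(a[150:350,160:330],None,fx=4,fy=4,interpolation=2)[:,:] 
cv2.imwrite('pics/z1.png',cv2.resize(a[155:230,165:255],(720,600),interpolation=2))
cv2.imwrite('pics/z2.png',cv2.resize(b[100:220,140:345],None,fx=3.9,fy=3.9,interpolation=2))
cv2.imwrite('pics/z3.png',cv2.resize(a[225:345,190:330],None,fx=5,fy=5,interpolation=2))
```

```text
(no output)
```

View pics/z1.png

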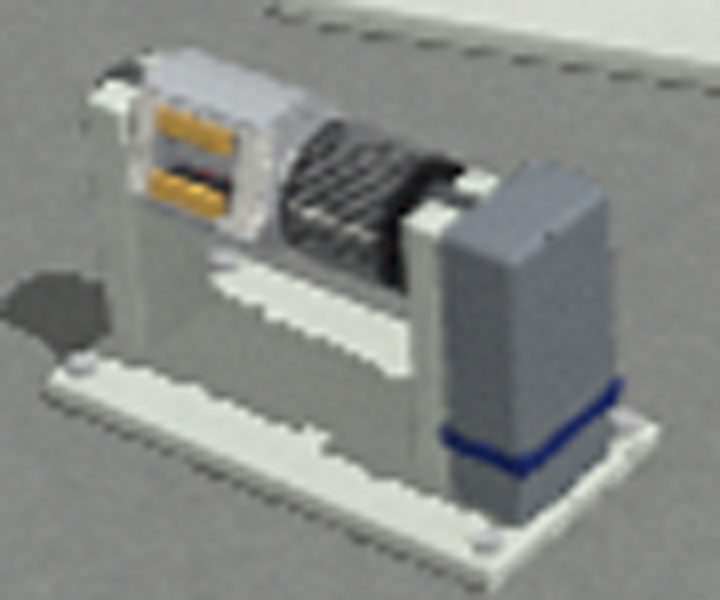

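View pics/z2.png

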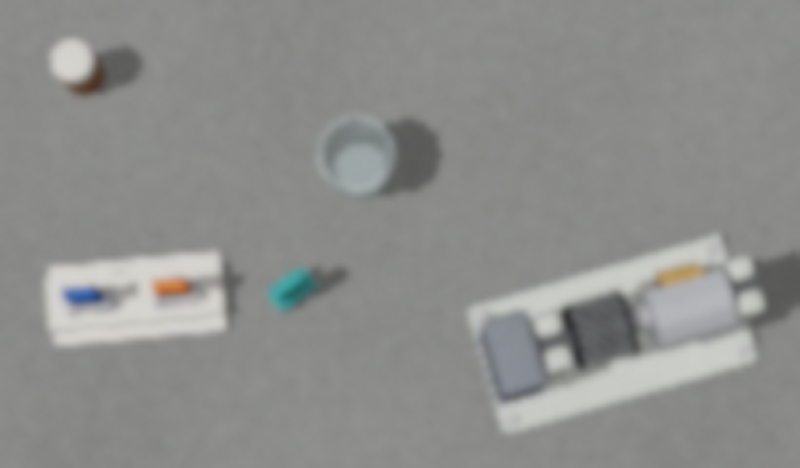

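View pics/z3.png

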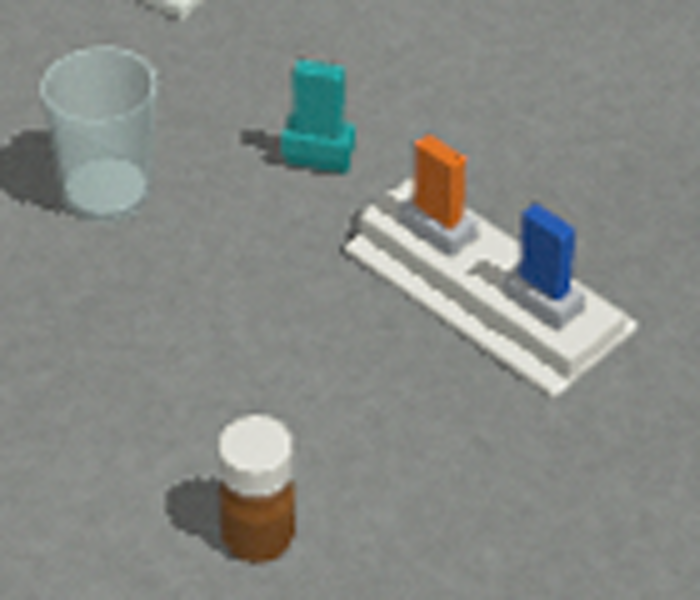

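Run:
```python
from h import *
s=load('scene0.png');t=load('top0.png')
# subpixel masks
ft=t['frame'].astype(int); fs=s['frame'].astype(int)
def Z2(p): return ((p[0]+.5)/3.9-.5+140,(p[1]+.5)/3.9-.5+100)
def Z1(p): return ((p[0]+.5)/8-.5+165,(p[1]+.5)/8-.5+155)
def Z3(p): return ((p[0]+.5)/5-.5+190,(p[1]+.5)/5-.5+225)
P=[onz(t,*Z2(p),.012) for p in [(470,310),(722,236),(757,360),(507,430)]]
print('top base',np.round(P,4)); c=np.mean(P,0); print(c)
d=(P[1]-P[0])+(P[2]-P[3]); print('yaw axis',np.arctan2(d[1],d[0]),[np.linalg.norm(P[i]-P[i-1]) for i in range(4)])
Q=[onz(s,*Z1(p),.012) for p in [(48,380),(490,572),(660,430)]]
print('scene base',np.round(Q,4)); print((Q[0]+Q[2])/2,[np.linalg.norm(Q[i]-Q[i+1]) for i in range(2)]); e=Q[0]-Q[1];print(np.arctan2(e[1],e[0]))
# tabs
hs=cv2.cvtColor(t['frame'],cv2.COLOR_RGB2HSV); hss=cv2.cvtColor(s['frame'],cv2.COLOR_RGB2HSV)
for nm,lo,hi in (('orange',(5,150,120),(16,255,255)),('blue',(105,150,80),(125,255,255))):
  for cam,h,roi in ((t,hs,(140,220,140,205)),(s,hss,(240,300,260,325))):
    m=cv2.inRange(h,lo,hi); k=np.zeros_like(m);k[roi[0]:roi[1],roi[2]:roi[3]]=1;m=m*k
    v,u=np.nonzero(m); print(nm,len(u),u.min(),u.max(),v.min(),v.max(),u.mean(),v.mean(), onz(cam,u.mean(),v.mean(),.048))
R=[onz(t,*Z2(p),.009) for p in [(45,270),(220,252),(227,328),(53,346)]]
print('rack',np.round(R,4),np.mean(R,0))
d=(R[1]-R[0])+(R[2]-R[3]);print(np.arctan2(d[1],d[0]),[np.linalg.norm(R[i]-R[i-1]) for i in range(4)])
# vial/beaker
print('vial',onz(t,*Z2((73,61)),.058),'beaker',onz(t,*Z2((357,154)),.07))
# pocket
print('pocket px',Z1((191,162)))
```

```text
top base [[ 0.5526 -0.0456  0.012 ]
 [ 0.6073 -0.236   0.012 ]
 [ 0.5134 -0.2604  0.012 ]
 [ 0.4624 -0.0725  0.012 ]]
[ 0.53391478 -0.15363741  0.012     ]
yaw axis -1.298184548381339 [np.float64(0.0941639106249039), np.float64(0.19806260181810553), np.float64(0.0970291984524354), np.float64(0.19470452330552282)]
scene base [[ 0.6094 -0.2305  0.012 ]
 [ 0.5544 -0.0418  0.012 ]
 [ 0.461  -0.0663  0.012 ]]
[ 0.535196   -0.14840622  0.012     ] [np.float64(0.19657822779978043), np.float64(0.09652046337687363)]
-1.2871070328786325
orange 13 181 187 173 174 183.76923076923077 173.46153846153845 [0.56655777 0.17254689 0.048     ]
orange 136 273 282 252 269 277.5882352941176 260.6470588235294 [0.56559803 0.17335451 0.048     ]
blue 10 159 163 175 176 161.0 175.5 [0.56116753 0.23736279 0.048     ]
blue 145 294 304 266 284 299.0206896551724 274.86206896551727 [0.55998765 0.23811499 0.048     ]
rack [[0.5855 0.2738 0.009 ]
 [0.5982 0.1423 0.009 ]
 [0.5406 0.1369 0.009 ]
 [0.528  0.2672 0.009 ]] [0.56307416 0.20505241 0.009     ]
-1.474253720651554 [np.float64(0.05782050920041401), np.float64(0.13213148491177598), np.float64(0.05781274441198902), np.float64(0.1309361480234645)]
vial [0.73340415 0.24460596 0.058     ] beaker [0.66068282 0.03605503 0.07      ]
pocket px (188.4375, 174.8125)
```

Run:
```python
from h import *
s=load('scene0.png');t=load('top0.png')
print('cam',ray(s,0,0)[0],ray(t,0,0)[0])
for (cx,cy,yw) in ((.5352,-.1484,-1.287),(.5345,-.151,-1.293)):
  ya=np.array([np.cos(yw),np.sin(yw),0]);xa=np.array([ya[1],-ya[0],0]);z=np.array([0,0,1.])
  o=np.array([cx,cy,.1])+.034*ya
  for th in np.arange(.6,1.4,.1):
    n=np.cos(th)*z-np.sin(th)*xa
    l=np.cos(th)*xa+np.sin(th)*z
    print(round(th,2),np.round(proj(s,o+.0205*n),1),np.round(proj(s,o+.022*n+.01*l),1),np.round(proj(s,o+.022*n-.01*l),1))
def Z1(p): return ((p[0]+.5)/8-.5+165,(p[1]+.5)/8-.5+155)
print(Z1((195,130)),Z1((188,193)))
```

```text
cam [1.13001259 0.76268593 0.80730601] [ 0.402419   -0.0270597   1.43031669]
0.6 [193.8 172.1] [195.3 168.8] [191.7 175. ]
0.7 [193.4 172.8] [194.8 169.3] [191.5 175.8]
0.8 [193.1 173.4] [194.3 169.9] [191.4 176.7]
0.9 [192.8 174.1] [193.8 170.6] [191.3 177.5]
1.0 [192.6 174.9] [193.3 171.3] [191.2 178.3]
1.1 [192.4 175.6] [192.9 172.1] [191.2 179.1]
1.2 [192.3 176.3] [192.5 172.9] [191.3 179.8]
1.3 [192.2 177. ] [192.2 173.7] [191.4 180.5]
0.6 [193.5 171.6] [195.  168.2] [191.4 174.4]
0.7 [193.1 172.2] [194.5 168.8] [191.2 175.3]
0.8 [192.8 172.9] [194.  169.4] [191.1 176.1]
0.9 [192.5 173.6] [193.5 170.1] [191. 177.]
1.0 [192.3 174.3] [193.  170.8] [190.9 177.8]
1.1 [192.1 175. ] [192.6 171.5] [190.9 178.5]
1.2 [192.  175.8] [192.2 172.3] [191.  179.3]
1.3 [191.9 176.5] [191.9 173.2] [191.1 180. ]
(188.9375, 170.8125) (188.0625, 178.6875)
```

Run:
```python
from h import *
s=load('scene0.png');t=load('top0.png')
for cam,(cx,cy,yw),k,off,nm in ((s,(.5352,-.1484,-1.287),8,(165,155),'scene'),(t,(.5339,-.1536,-1.298),3.9,(140,100),'top')):
  ya=np.array([np.cos(yw),np.sin(yw),0]);xa=np.array([ya[1],-ya[0],0]);z=np.array([0,0,1.])
  def S(x,y,h): 
    u=proj(cam,np.array([cx,cy,0])+x*xa+y*ya+h*z); return [round((u[0]+.5-off[0])*k-.5),round((u[1]+.5-off[1])*k-.5)]
  print(nm,'housing top corners',[S(a,b,.124) for a,b in((-.028,-.11),(.028,-.11),(.028,-.076),(-.028,-.076))])
  print('post+ outer top',[S(a,b,.116) for a,b in((-.02,.066),(-.02,.084),(.02,.084),(.02,.066))])
  print('post- top',[S(a,b,.116) for a,b in((-.02,-.074),(-.02,-.056),(.02,-.056),(.02,-.074))])
  print('post+ foot -x',[S(-.02,b,.012) for b in(.066,.084)],'housing foot',[S(a,b,.012) for a,b in((-.028,-.11),(-.028,-.076),(.028,-.11))])
  print('ring centre',S(0,-.03,.1),'ring ends',S(0,-.052,.1),S(0,-.008,.1),'barrel',S(0,.006,.1),S(0,.062,.1))
```

```text
scene housing top corners [[548, 278], [648, 198], [564, 167], [463, 245]]
post+ outer top [[146, 126], [106, 111], [182, 61], [221, 75]]
post- top [[473, 252], [429, 235], [502, 180], [545, 196]]
post+ foot -x [[171, 372], [133, 356]] housing foot [[557, 554], [476, 519], [652, 469]]
ring centre [406, 224] ring ends [458, 244] [355, 204] barrel [322, 191] [196, 143]
top housing top corners [[464, 324], [487, 402], [534, 388], [512, 310]]
post+ outer top [[710, 266], [735, 259], [751, 314], [726, 321]]
post- top [[517, 322], [542, 315], [558, 370], [533, 377]]
post+ foot -x [[691, 284], [714, 278]] housing foot [[463, 338], [506, 326], [484, 410]]
ring centre [584, 334] ring ends [554, 343] [614, 325] barrel [633, 320] [709, 298]
```

```bash
cat >> h.py <<'E'
YW=-1.292; ST=np.array([.538,-.163,0])
YA=np.array([np.cos(YW),np.sin(YW),0]); OUT=np.array([-YA[1],YA[0],0])  # OUT = stand -x
def sp(y,out,z): return ST+y*YA+out*OUT+np.array([0,0,z])
from scipy.spatial.transform import Rotation as Ro
def delta(p,psi):
    o=sensors.observe(); R=Ro.from_euler('xyz',o['tool_rot']).as_matrix()
    T=Ro.from_euler('xyz',[-np.pi/2,0,psi]).as_matrix()
    rv=Ro.from_matrix(R.T@T).as_rotvec(degrees=True)
    print('t',o['time'],'pos',o['tool_pos'].round(4),'psi',o['tool_rot'].round(4),'shift',(R.T@(np.array(p)-o['tool_pos'])).round(4),'twist',rv.round(2), 'F',o['contact_force'].round(1),'op',round(o['opening'],4))
E
python3 - <<'E'
from h import *
p=sp(.0055,-.016,.23); print(p); delta(p,YW)
E
```

```text
[ 0.52413139 -0.17269081  0.23      ]
t 0.1 pos [0.12   0.5108 0.2511] psi [-1.5722e+00  2.0000e-04 -2.3080e-01] shift [ 0.5498  0.0218 -0.5729] twist [8.00e-02 6.08e+01 3.00e-02] F [-0.   0.2 -0.7] op 0.0917
```

Emit:
send_rows([
  [[0.05,0,-0.02,6],[0.09,0,-0.05,12],[0.13,0,-0.08,18],[0.17,0,-0.11,24],[0.21,0,-0.15,30],[0.25,0,-0.19,36],[0.285,0,-0.225,42],[0.32,0,-0.26,48]],
], gripper=1)

```text
time: 0.9
tool_pos: [0.3641, 0.1961, 0.2513]
tool_rot: [-1.572, -0.001, -1.073]
contact_force: [1.0, 0.4, 0.5]
opening: 0.092
```

Run:
```python
from h import *
delta(sp(.0055,-.016,.20),YW)
```

```text
t 0.9 pos [0.3641 0.1961 0.2513] psi [-1.5718e+00 -8.0000e-04 -1.0727e+00] shift [ 0.4004  0.0517 -0.0356] twist [ 0.05 12.56  0.05] F [1.  0.4 0.5] op 0.092
```

Emit:
send_rows([
  [[0.05,0,0,3],[0.1,0,0,6],[0.15,0,-0.01,9],[0.2,0.01,-0.015,12],[0.25,0.015,-0.02,12.5],[0.3,0.02,-0.025,12.5],[0.35,0.03,-0.03,12.5],[0.385,0.04,-0.035,12.5]],
])

```text
time: 1.7
tool_pos: [0.5179, -0.1615, 0.2112]
tool_rot: [-1.571, -0.001, -1.292]
contact_force: [-0.4, 0.6, 0.4]
opening: 0.0918
```

Run:
```python
from h import *
delta(sp(.0055,-.016,.165),YW)
```

```text
t 1.7 pos [ 0.5179 -0.1615  0.2112] psi [-1.5713e+00 -1.4000e-03 -1.2919e+00] shift [0.0124 0.0462 0.0029] twist [0.03 0.01 0.08] F [-0.4  0.6  0.4] op 0.0918
```

Emit:
send_rows([
  [[0.012,0.02,0.003,0],[0.0125,0.046,0.003,0],[0.0125,0.046,0.003,0]],
])

```text
time: 2.0
tool_pos: [0.5221, -0.1725, 0.1615]
tool_rot: [-1.577, 0.004, -1.293]
contact_force: [-0.7, 0.4, 0.1]
opening: 0.092
```

Run:
```python
from h import *
delta(sp(.0055,-.016,.165),YW)
a=shot('scene','s1.png')['frame'][:,:,::-1]; b=shot('top','t1.png')['frame'][:,:,::-1]
A=cv2.resize(a[130:230,165:255],(540,600),interpolation=2);B=cv2.resize(b[140:220,255:340],(255*0+638,600),interpolation=2)
cv2.imwrite('pics/z4.png',cv2.resize(np.hstack([A[:,:],B]),(800,408)))
```

```text
t 2.0 pos [ 0.5221 -0.1725  0.1615] psi [-1.5772  0.004  -1.2932] shift [ 0.0007 -0.0035  0.0018] twist [ 0.37 -0.07 -0.23] F [-0.7  0.4  0.1] op 0.092
```

View pics/z4.png

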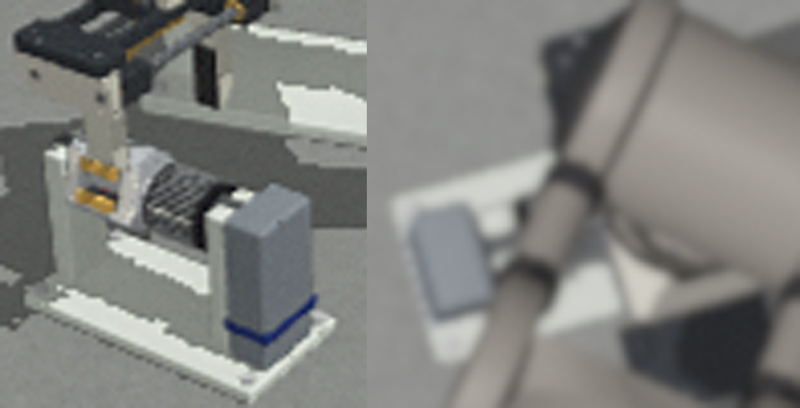

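Run:
```python
from h import *
s=load('s1.png')
a=s['frame'][:,:,::-1]
cv2.imwrite('pics/z5.png',cv2.resize(a[150:200,175:235],(720,600),interpolation=2))
for y in(-.004,.015):
  for o in (.030,.049):
    for z in (.1365,.2): 
      u=proj(s,sp(y,o,z)); print(y,o,z,round((u[0]+.5-175)*12-.5),round((u[1]+.5-150)*12-.5))
```

```text
-0.004 0.03 0.1365 255 261
-0.004 0.03 0.2 234 11
-0.004 0.049 0.1365 200 300
-0.004 0.049 0.2 177 48
0.015 0.03 0.1365 190 236
0.015 0.03 0.2 167 -13
0.015 0.049 0.1365 133 274
0.015 0.049 0.2 109 23
```

View pics/z5.png

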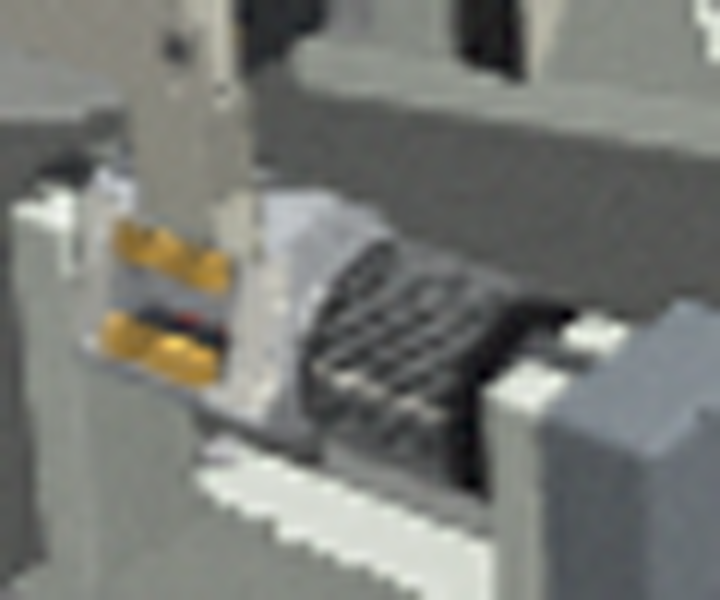

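Emit:
send_rows([
  [[0.001,0.008,0.002,0],[0.001,0.015,0.002,0],[0.001,0.016,-0.003,0],[0.001,0.016,-0.008,0],[0.001,0.016,-0.013,0],[0.001,0.016,-0.016,0],[0.001,0.0155,-0.018,0]],
])

```text
time: 2.8
tool_pos: [0.507, -0.1785, 0.15]
tool_rot: [-1.571, -0.001, -1.292]
contact_force: [4.4, 1.9, -2.7]
opening: 0.0923
```

Run:
```python
from h import *
delta(sp(.0055,.0046-.046,.149),YW)
a=shot('scene','s2.png')['frame'][:,:,::-1]
cv2.imwrite('pics/z6.png',cv2.resize(a[150:200,175:235],(720,600),interpolation=2))
```

```text
t 2.8 pos [ 0.507  -0.1785  0.15  ] psi [-1.5711e+00 -8.0000e-04 -1.2922e+00] shift [-0.0009  0.001  -0.0073] twist [ 0.02 -0.01  0.05] F [ 4.4  1.9 -2.7] op 0.0923
```

View pics/z6.png

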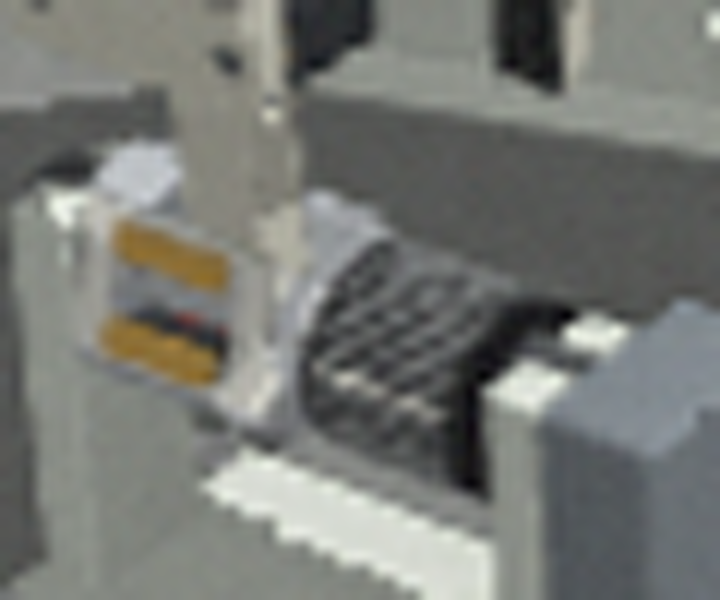

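Emit:
send_rows([
  [[-0.001,0.001,-0.003,0],[-0.001,0.001,-0.006,0],[-0.001,0.001,-0.009,0],[-0.001,0.001,-0.012,0],[-0.001,0.001,-0.012,0]],
])

```text
time: 3.35
tool_pos: [0.4987, -0.1814, 0.1518]
tool_rot: [-1.562, -0.006, -1.293]
contact_force: [8.0, 3.0, 8.9]
opening: 0.0921
```

Run:
```python
from h import *
delta(sp(.0055,.0-.046,.149),YW)
a=shot('scene','s3.png')['frame'][:,:,::-1]
cv2.imwrite('pics/z7.png',cv2.resize(a[150:200,175:235],(720,600),interpolation=2))
```

```text
t 3.35 pos [ 0.4987 -0.1814  0.1518] psi [-1.5619 -0.0062 -1.2926] shift [-0.0014  0.0028 -0.0032] twist [-0.51 -0.03  0.36] F [8.  3.  8.9] op 0.0921
```

View pics/z7.png

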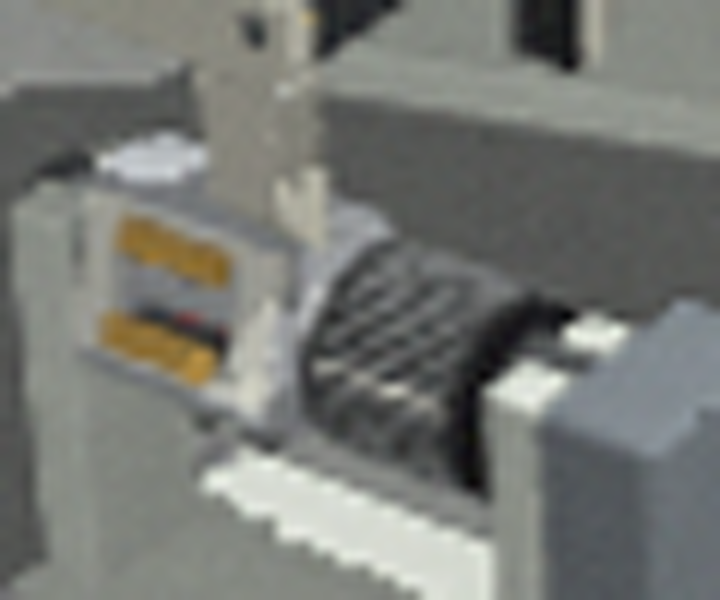

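Emit:
send_rows([
  [[-0.001,-0.003,0.01,0],[-0.001,-0.003,0.025,0],[-0.001,0.006,0.025,0],[-0.001,0.007,0.025,0],[-0.001,0.007,0.023,0],[-0.001,0.007,0.021,0],[-0.001,0.007,0.019,0],[-0.001,0.007,0.019,0]],
])

```text
time: 4.2
tool_pos: [0.5163, -0.1755, 0.1451]
tool_rot: [-1.562, -0.006, -1.293]
contact_force: [-0.3, -1.1, -0.0]
opening: 0.0912
```

Run:
```python
from h import *
delta(sp(.0055,.0129-.046,.145),YW)
```

```text
t 4.2 pos [ 0.5163 -0.1755  0.1451] psi [-1.5622 -0.0063 -1.293 ] shift [-0.0006  0.0001 -0.0088] twist [-0.49 -0.06  0.36] F [-0.3 -1.1 -0. ] op 0.0912
```

Emit:
send_rows([
  [[0,0,-0.004,0],[0,0,-0.008,0],[0,0,-0.011,0],[0,0,-0.014,0],[0,0,-0.017,0],[0,0,-0.019,0],[0,0,-0.019,0]],
])

```text
time: 4.9
tool_pos: [0.5012, -0.1801, 0.147]
tool_rot: [-1.554, -0.009, -1.293]
contact_force: [9.0, 6.8, 5.7]
opening: 0.0917
```

Run:
```python
from h import *
delta(sp(.0055,.0046-.046,.149),YW)
a=shot('scene','s4.png')['frame'][:,:,::-1]
cv2.imwrite('pics/z8.png',cv2.resize(a[150:200,175:235],(720,600),interpolation=2))
```

```text
t 4.9 pos [ 0.5012 -0.1801  0.147 ] psi [-1.5536 -0.009  -1.2932] shift [-0.0008 -0.002  -0.0013] twist [-0.98 -0.06  0.52] F [9.  6.8 5.7] op 0.0917
```

View pics/z8.png

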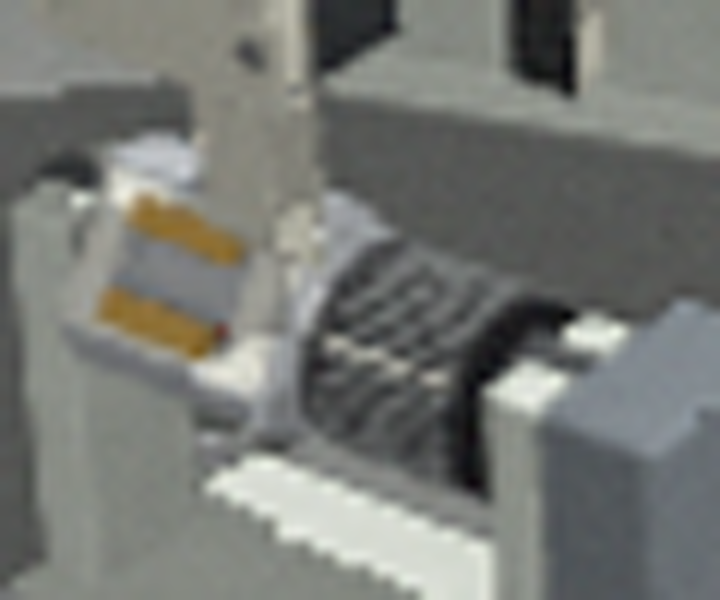

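Emit:
send_rows([
  [[-0.001,0,-0.003,0],[-0.001,0,-0.006,0],[-0.001,0,-0.009,0],[-0.001,0.001,-0.012,0],[-0.001,0.002,-0.015,0],[-0.001,0.003,-0.018,0],[-0.001,0.005,-0.02,0],[-0.001,0.005,-0.02,0]],
])

```text
time: 5.75
tool_pos: [0.4849, -0.1846, 0.1467]
tool_rot: [-1.544, -0.014, -1.293]
contact_force: [-3.2, 7.5, 31.1]
opening: 0.0918
```

Run:
```python
from h import *
delta(sp(.0055,-.014-.046,.145),YW)
a=shot('scene','s5.png')['frame'][:,:,::-1]
cv2.imwrite('pics/z9.png',cv2.resize(a[150:200,175:235],(720,600),interpolation=2))
```

```text
t 5.75 pos [ 0.4849 -0.1846  0.1467] psi [-1.5443 -0.0145 -1.2929] shift [-0.0007  0.0016 -0.003 ] twist [-1.52 -0.04  0.83] F [-3.2  7.5 31.1] op 0.0918
```

View pics/z9.png

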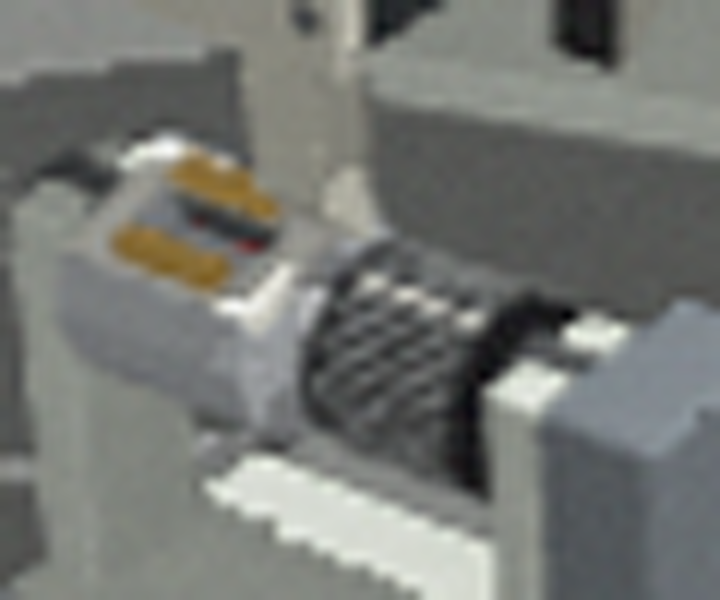

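Emit:
send_rows([
  [[0,-0.03,-0.002,0],[0.02,-0.04,0.03,0],[0.05,-0.04,0.075,0],[0.07,-0.04,0.115,0],[0.07,-0.02,0.115,0],[0.07,-0.005,0.115,0],[0.07,-0.005,0.115,0]],
])

```text
time: 6.5
tool_pos: [0.6131, -0.2198, 0.1528]
tool_rot: [-1.549, -0.011, -1.293]
contact_force: [-0.1, 0.5, -1.0]
opening: 0.0918
```

Run:
```python
from h import *
delta(sp(.075,.055,.141),YW)
a=shot('scene','s6.png')['frame'][:,:,::-1]
b=shot('top','t6.png')['frame'][:,:,::-1]
cv2.imwrite('pics/z10.png',cv2.resize(a[140:200,165:237],(720,600),interpolation=2))
```

```text
t 6.5 pos [ 0.6131 -0.2198  0.1528] psi [-1.5486 -0.0107 -1.2928] shift [-0.0004  0.0118 -0.0019] twist [-1.27 -0.04  0.62] F [-0.1  0.5 -1. ] op 0.0918
```

View pics/z10.png

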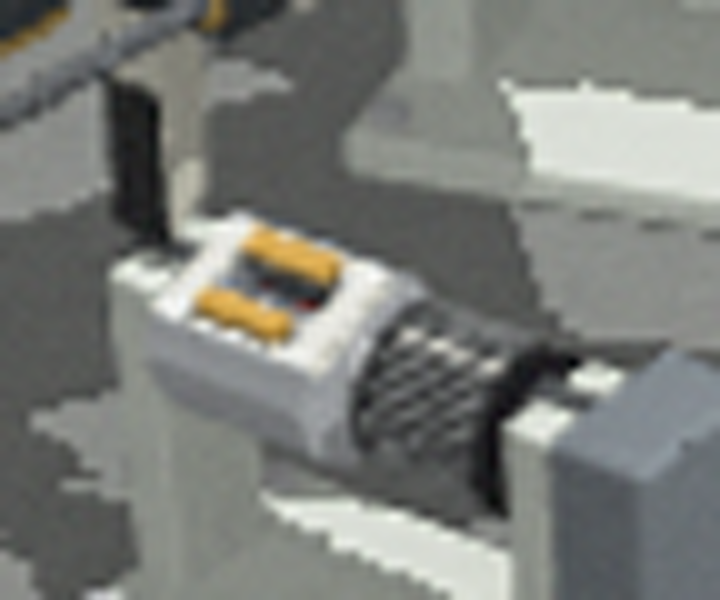

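Emit:
send_rows([
  [[0,0.006,-0.002,0],[0,0.01,-0.002,0],[0,0.012,-0.002,0],[0,0.014,-0.002,0],[0,0.016,-0.002,0],[0,0.016,-0.002,0],[0,0.016,-0.002,0]],
])

```text
time: 7.3
tool_pos: [0.6126, -0.2211, 0.1424]
tool_rot: [-1.544, -0.015, -1.293]
contact_force: [-4.9, 2.1, 13.8]
opening: 0.0918
```

Emit:
send_rows([
  [[0,-0.005,0,0],[-0.02,-0.03,-0.03,0],[-0.04,-0.06,-0.055,0],[-0.04,-0.03,-0.055,0],[-0.04,-0.005,-0.055,0]],
])

```text
time: 7.8
tool_pos: [0.5491, -0.1979, 0.1471]
tool_rot: [-1.54, -0.019, -1.293]
contact_force: [0.0, 0.7, -0.4]
opening: 0.0918
```

Emit:
send_rows([
  [[0,-0.04,0,0],[0,-0.08,0,0]],
])

```text
time: 8.0
tool_pos: [0.5455, -0.1967, 0.2256]
tool_rot: [-1.544, -0.015, -1.293]
contact_force: [1.2, -0.1, 1.0]
opening: 0.0921
```

Emit:
send_rows([
  [[0,0,0,0],[0,0,0,0],[0,0.02,0,0],[0,0.046,0,0],[0,0.046,0,0]],
])

```text
time: 8.5
tool_pos: [0.5445, -0.1958, 0.1752]
tool_rot: [-1.551, -0.009, -1.293]
contact_force: [0.2, 0.7, 0.2]
opening: 0.0915
```

Emit:
send_rows([
  [[0,-0.03,0,0],[0,-0.05,0,0],[0,-0.055,0,0],[0,-0.055,0,0],[0,-0.055,0,0],[0,-0.03,0,0],[0,0,0,0],[0,0,0,0]],
])

```text
time: 9.3
tool_pos: [0.5419, -0.1945, 0.1704]
tool_rot: [-1.558, -0.002, -1.293]
contact_force: [-0.8, 0.7, -0.6]
opening: 0.0921
```

Emit:
send_rows([
  [[0,-0.03,0,0],[0,-0.05,0,0],[0,-0.06,0,0],[0,-0.06,0,0],[0,-0.06,0,0],[0,-0.03,0,0],[0,0,0,0],[0,0,0,0]],
])

```text
time: 10.1
tool_pos: [0.5392, -0.1932, 0.1656]
tool_rot: [-1.566, 0.005, -1.293]
contact_force: [-0.7, -0.3, -0.3]
opening: 0.0918
```

Emit:
send_rows([
  [[0,-0.03,0,0],[0,-0.05,0,0],[0,-0.06,0,0],[0,-0.06,0,0],[0,-0.06,0,0],[0,-0.03,0,0],[0,0,0,0],[0,0,0,0]],
], gripper=0.26)

```text
time: 10.9
tool_pos: [0.5365, -0.1918, 0.1608]
tool_rot: [-1.573, 0.012, -1.293]
contact_force: [-1.4, 0.1, 0.3]
opening: 0.0324
```

Run:
```python
from h import *
delta(sp(.0055,0,.155),YW)
a=shot('scene','s7.png')['frame'][:,:,::-1]
cv2.imwrite('pics/z11.png',cv2.resize(a[140:200,165:237],(720,600),interpolation=2))
```

```text
t 10.9 pos [ 0.5365 -0.1918  0.1608] psi [-1.573   0.0119 -1.2931] shift [-0.0217  0.0061  0.0094] twist [ 0.12 -0.06 -0.68] F [-1.4  0.1  0.3] op 0.0324
```

View pics/z11.png

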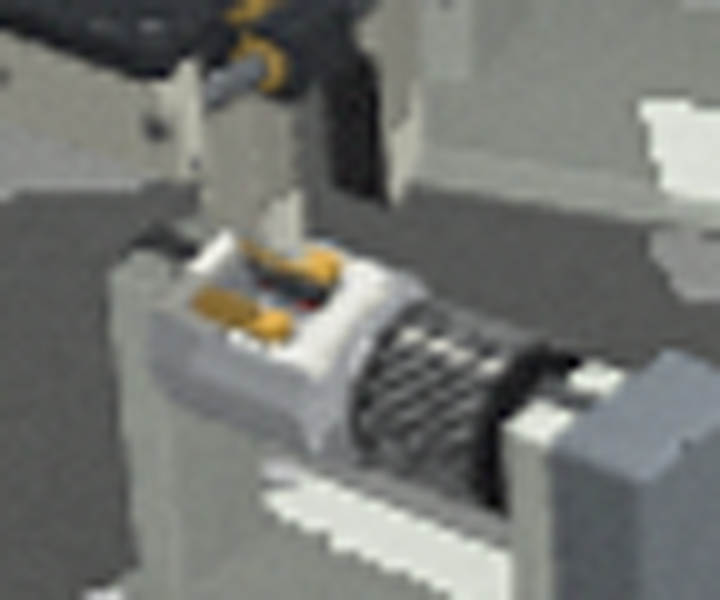

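Emit:
send_rows([
  [[-0.022,0,0.0095,0],[-0.022,0.004,0.0095,0],[-0.022,0.012,0.0095,0],[-0.022,0.016,0.0095,0],[-0.022,0.018,0.0095,0],[-0.022,0.02,0.0095,0],[-0.022,0.02,0.0095,0]],
], gripper=0.26)

```text
time: 11.65
tool_pos: [0.5409, -0.1696, 0.1483]
tool_rot: [-1.568, 0.006, -1.293]
contact_force: [-10.9, 3.7, 32.8]
opening: 0.0235
```

Run:
```python
from h import *
delta(sp(.0055,0,.145),YW)
a=shot('scene','s8.png')['frame'][:,:,::-1]
cv2.imwrite('pics/z12.png',cv2.resize(a[140:200,165:237],(720,600),interpolation=2))
```

```text
t 11.65 pos [ 0.5409 -0.1696  0.1483] psi [-1.568   0.0059 -1.2933] shift [-0.0016  0.0033 -0.001 ] twist [-0.16 -0.07 -0.34] F [-10.9   3.7  32.8] op 0.0235
```

View pics/z12.png

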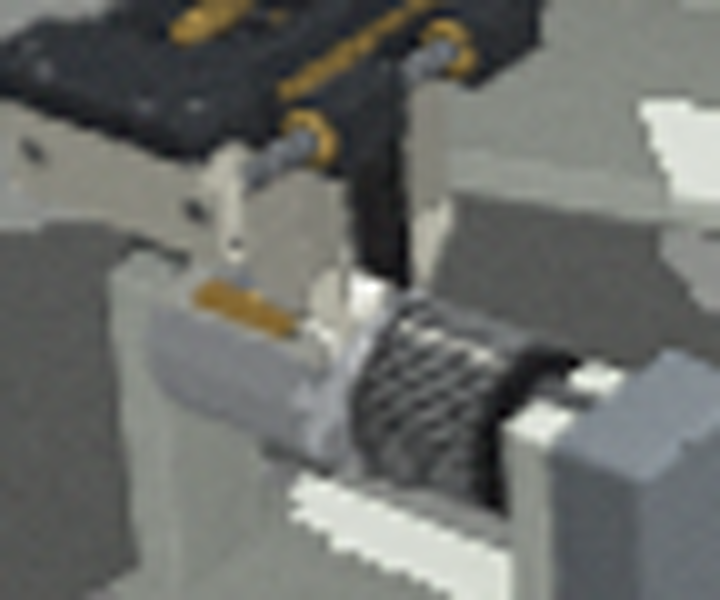

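Emit:
send_rows([
  [[0,-0.03,0,0],[-0.03,-0.07,0.01,0],[-0.08,-0.08,0.03,2],[-0.13,-0.08,0.05,4],[-0.18,-0.08,0.06,6],[-0.23,-0.08,0.08,8],[-0.275,-0.08,0.1,10],[-0.31,-0.08,0.115,10.5]],
], gripper=0.5)

```text
time: 12.5
tool_pos: [0.5667, 0.1596, 0.2307]
tool_rot: [-1.568, 0.006, -1.478]
contact_force: [0.9, -0.2, 0.6]
opening: 0.0457
```

Run:
```python
from h import *
delta((.566,.173,.12),-1.48)
a=shot('scene','s9.png')['frame'][:,:,::-1]
b=shot('top','t9.png')['frame'][:,:,::-1]
cv2.imwrite('pics/z13.png',cv2.resize(a[140:200,165:237],(720,600),interpolation=2))
cv2.imwrite('pics/z14.png',cv2.resize(b[150:220,255:345],(720,560),interpolation=2))
cv2.imwrite('pics/z15.png',np.hstack([a[:,:],b])[::1,::1][:, :] if 0 else cv2.resize(np.hstack([a,b]),(800,300)))
```

```text
t 12.5 pos [0.5667 0.1596 0.2307] psi [-1.5683  0.006  -1.4784] shift [-0.0128  0.1108  0.0003] twist [-0.14  0.09 -0.34] F [ 0.9 -0.2  0.6] op 0.0457
```

View pics/z13.png

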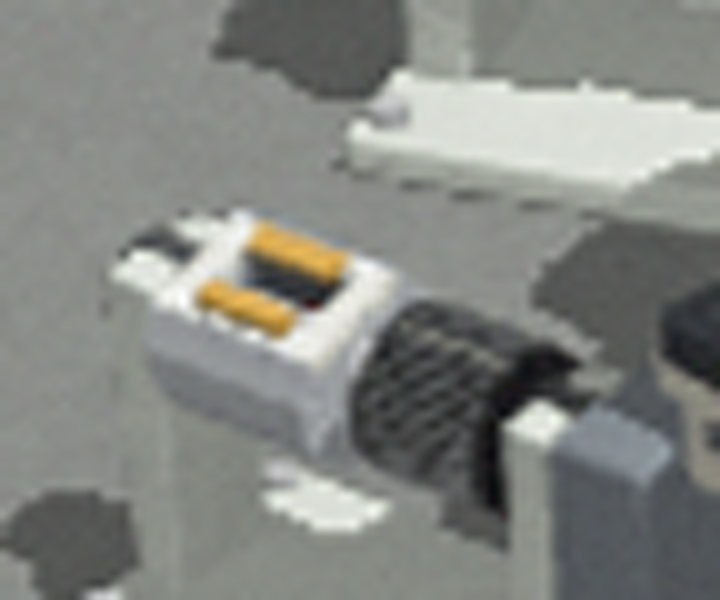

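View pics/z14.png

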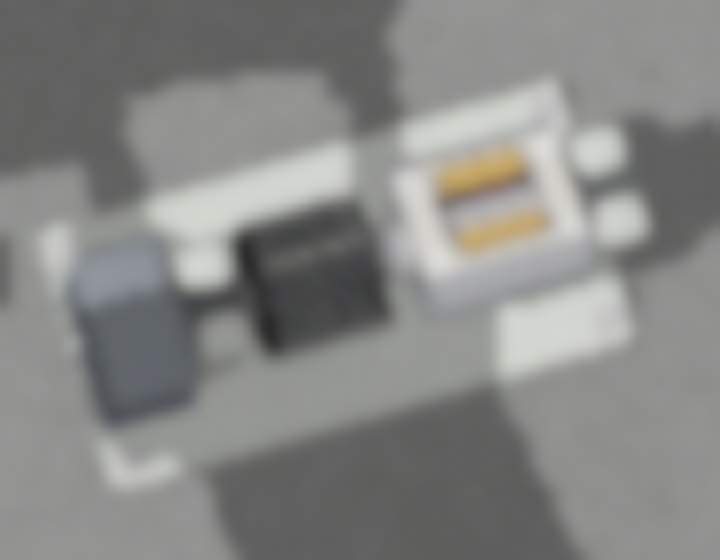

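View pics/z15.png

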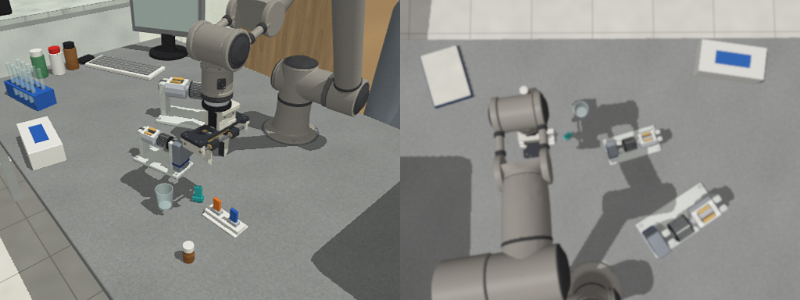

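```bash
cat >> h.py <<'E'
def lips(c,roi):
    h=cv2.cvtColor(c['frame'],cv2.COLOR_RGB2HSV); v0,v1,u0,u1=roi
    h=cv2.resize(h[v0:v1,u0:u1],None,fx=1,fy=1)
    m=cv2.inRange(h,(12,110,110),(28,255,255))
    n,lab,st,ce=cv2.connectedComponentsWithStats(m,connectivity=4)
    f=c['frame'].astype(float)
    r=[]
    for i in range(1,n):
        if st[i,4]<5: continue
        # soft centroid: saturation weights around
        r.append((st[i,4],ce[i]+[u0,v0]))
    return r
def tri(c1,p1,c2,p2):
    o1,d1=ray(c1,*p1);o2,d2=ray(c2,*p2);d1/=np.linalg.norm(d1);d2/=np.linalg.norm(d2)
    A=np.stack([d1,-d2],1);s=np.linalg.lstsq(A,o2-o1,rcond=None)[0]
    a,b=o1+s[0]*d1,o2+s[1]*d2; return (a+b)/2,np.linalg.norm(a-b)
E
python3 - <<'E'
from h import *
s=load('s9.png');t=load('t9.png')
L1=lips(s,(155,180,180,205));L2=lips(t,(160,190,305,330));print(L1,L2)
P=[]
for a in L1:
  for b in L2: print(tri(s,a[1],t,b[1]))
def zz(p,k,o): return ((p[0]+.5)/k-.5+o[0],(p[1]+.5)/k-.5+o[1])
# hand-clicked lip centres
S=[zz(p,10,(165,140)) for p in((297,250),(246,308))]; T=[zz(p,8,(255,150)) for p in ((483,173),(503,232))]
for a,b in zip(S,T): print('click',a,b,tri(s,a,t,b))
for c,q in((s,S),(t,T)):
  print('z.1235',[onz(c,*p,.1235).round(4) for p in q])
E
```

```text
[(np.int32(27), array([194.33333333, 164.96296296])), (np.int32(25), array([189.  , 170.08]))] [(np.int32(18), array([314.88888889, 171.61111111]))]
(array([ 0.55368954, -0.18688416,  0.13548837]), np.float64(0.012446968777704806))
(array([ 0.56090815, -0.19305453,  0.11816245]), np.float64(0.0003455691197257124))
click (194.25, 164.55) (314.9375, 171.1875) (array([ 0.55436515, -0.18661648,  0.13724449]), np.float64(0.013074110861563524))
click (189.15, 170.35) (317.4375, 178.5625) (array([ 0.54755775, -0.20452848,  0.1057061 ]), np.float64(0.011060585064922992))
z.1235 [array([ 0.5383, -0.2005,  0.1235]), array([ 0.5659, -0.1844,  0.1235])]
z.1235 [array([ 0.5613, -0.1924,  0.1235]), array([ 0.5412, -0.1988,  0.1235])]
```

Run:
```python
from h import *
s=load('s9.png');t=load('t9.png')
def zz(p,k,o): return ((p[0]+.5)/k-.5+o[0],(p[1]+.5)/k-.5+o[1])
S=[(194.33,164.8),(189.05,170.2)]
T=[zz(p,8,(255,150)) for p in ((503,232),(483,173))]
for a,b in zip(S,T): print(tri(s,a,t,b))
# predicted for several theta with mid
for th in(-.1,0,.1,.2,.3):
  n=np.cos(th)*np.array([0,0,1])+np.sin(th)*OUT; l=-np.cos(th)*OUT+np.sin(th)*np.array([0,0,1])
  c=np.array([.5475,-.194,.1]) # axis pt
  r=[]
  for cam in(s,t):
    a=np.array(proj(cam,c+.0235*n+.0105*l));b=np.array(proj(cam,c+.0235*n-.0105*l)); r.append((a-b).round(2))
  print(th,r)
print('obs',np.subtract(*S),np.subtract(*T))
# flat corners
for nm,k,o,c,q in(('s',10,(165,140),s,[(160,300),(235,215),(395,270),(315,360)]),('t',8,(255,150),t,[(395,180),(560,138),(588,238),(425,280)])):
  W=[onz(c,*zz(p,k,o),.12) for p in q]; print(nm,np.round(W,4),np.mean(W,0))
```

```text
(array([ 0.54044509, -0.19818241,  0.12469724]), np.float64(0.0015450960422258074))
(array([ 0.56158223, -0.19283921,  0.11823059]), np.float64(0.0008261673514898727))
-0.1 [array([ 4.96, -2.67]), array([2.16, 7.47])]
0 [array([ 4.94, -3.35]), array([2.27, 7.42])]
0.1 [array([ 4.87, -3.99]), array([2.36, 7.29])]
0.2 [array([ 4.75, -4.59]), array([2.42, 7.09])]
0.3 [array([ 4.58, -5.15]), array([2.45, 6.81])]
obs [ 5.28 -5.4 ] [2.5   7.375]
s [[ 0.5787 -0.2079  0.12  ]
 [ 0.538  -0.2324  0.12  ]
 [ 0.5206 -0.1791  0.12  ]
 [ 0.5634 -0.1553  0.12  ]] [ 0.55018162 -0.19366981  0.12      ]
t [[ 0.5595 -0.163   0.12  ]
 [ 0.5735 -0.2192  0.12  ]
 [ 0.5393 -0.228   0.12  ]
 [ 0.5254 -0.1726  0.12  ]] [ 0.5494381  -0.19570809  0.12      ]
```

Run:
```python
from h import *
delta(sp(.0065,-.004,.165),YW)
```

```text
t 12.6 pos [0.5665 0.1634 0.2303] psi [-1.5681  0.0081 -1.4712] shift [ 0.3296  0.0625 -0.0638] twist [ -0.2  -10.27  -0.45] F [-0.2  0.2  0.8] op 0.0463
```

Emit:
send_rows([
  [[0.04,0,-0.01,-2],[0.09,0,-0.02,-4],[0.14,0,-0.03,-6],[0.19,0,-0.04,-8],[0.24,0,-0.05,-10],[0.285,0.01,-0.057,-10.3],[0.325,0.02,-0.061,-10.3],[0.328,0.04,-0.061,-10.3]],
], gripper=0.18)

```text
time: 13.4
tool_pos: [0.5384, -0.1753, 0.1881]
tool_rot: [-1.565, 0.003, -1.297]
contact_force: [0.6, 0.6, 0.3]
opening: 0.0166
```

Run:
```python
from h import *
delta(sp(.0045,-.0015,.150),YW)
```

```text
t 13.4 pos [ 0.5384 -0.1753  0.1881] psi [-1.5647  0.0034 -1.2973] shift [-0.0073  0.0382  0.0012] twist [-0.35 -0.3  -0.19] F [0.6 0.6 0.3] op 0.0166
```

Emit:
send_rows([
  [[-0.0073,0.01,0.001,-0.3],[-0.0073,0.03,0.001,-0.3],[-0.0073,0.038,0.001,-0.3],[-0.0073,0.042,0.001,-0.3],[-0.0073,0.045,0.001,-0.3],[-0.0073,0.048,0.001,-0.3],[-0.0073,0.049,0.001,-0.3],[-0.0073,0.049,0.001,-0.3]],
])

```text
time: 14.2
tool_pos: [0.5363, -0.1676, 0.1468]
tool_rot: [-1.565, -0.0, -1.29]
contact_force: [-23.5, 6.3, 52.7]
opening: 0.0164
```

Run:
```python
from h import *
delta(sp(.0045,-.0015,.145),YW)
a=shot('scene','s10.png')['frame'][:,:,::-1]
cv2.imwrite('pics/z16.png',cv2.resize(a[140:200,165:237],(720,600),interpolation=2))
```

```text
t 14.2 pos [ 0.5363 -0.1676  0.1468] psi [-1.5649 -0.     -1.2901] shift [0.0005 0.0018 0.0014] twist [-0.34  0.11  0.  ] F [-23.5   6.3  52.7] op 0.0164
```

View pics/z16.png

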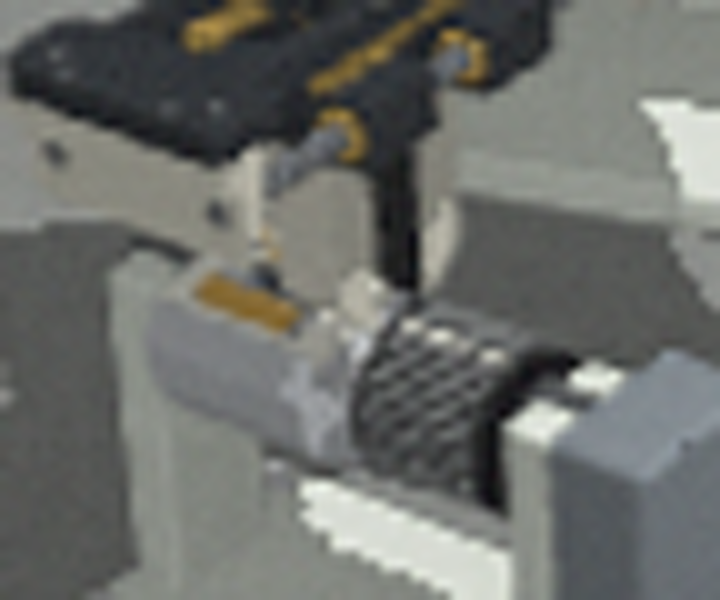

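Emit:
send_rows([
  [[0,-0.03,0,0],[-0.03,-0.07,0.01,0],[-0.08,-0.08,0.03,2],[-0.13,-0.08,0.05,4],[-0.18,-0.08,0.06,6],[-0.23,-0.08,0.08,8],[-0.275,-0.08,0.1,10],[-0.31,-0.08,0.115,10.5]],
], gripper=0.5)

```text
time: 15.05
tool_pos: [0.56, 0.1634, 0.2285]
tool_rot: [-1.564, 0.001, -1.473]
contact_force: [0.7, -1.3, -0.4]
opening: 0.0464
```

Run:
```python
from h import *
delta((.566,.173,.12),-1.48)
a=shot('scene','s11.png')['frame'][:,:,::-1]
b=shot('top','t11.png')['frame'][:,:,::-1]
A=cv2.resize(a[150:190,170:220],(750,600),interpolation=2)
B=cv2.resize(b[155:205,270:342],(792,550),interpolation=2)
cv2.imwrite('pics/z17.png',A)
cv2.imwrite('pics/z18.png',B)
s=load('s11.png');print(lips(s,(155,180,180,205)))
```

```text
t 15.05 pos [0.56   0.1634 0.2285] psi [-1.5635e+00  1.0000e-03 -1.4733e+00] shift [-0.0089  0.1085  0.0061] twist [-0.42  0.38 -0.06] F [ 0.7 -1.3 -0.4] op 0.0464
[(np.int32(27), array([194.51851852, 164.81481481])), (np.int32(26), array([189.46153846, 169.80769231]))]
```

View pics/z17.png

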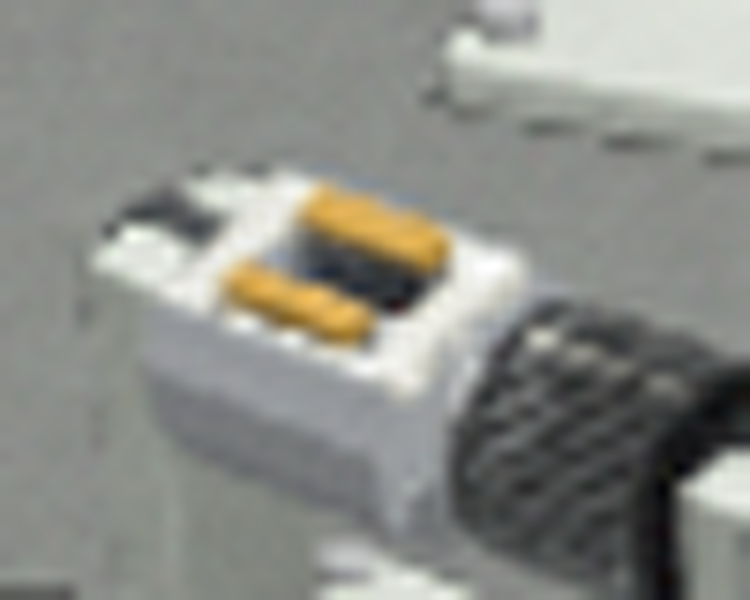

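View pics/z18.png

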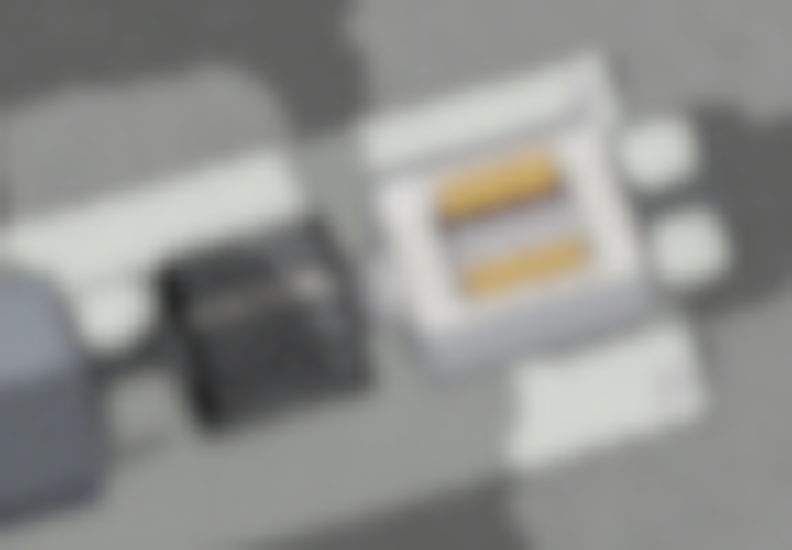

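Run:
```python
from h import *
np.set_printoptions(linewidth=200)
s=load('s11.png');t=load('t11.png')
outs=np.arange(-.036,.0361,.002)
for nm,c in(('top',t),('scene',s)):
  g=c['frame'].astype(np.float32)
  for lab,ys in(('ring',np.linspace(-.045,-.015,13)),('rim',np.linspace(.008,.014,4)),('rim2',np.linspace(.054,.060,4))):
    row=[]
    for o in outs:
      uv=np.array([proj(c,sp(y,o,.12)) for y in ys],np.float32)
      v=cv2.remap(g,uv[:,0],uv[:,1],cv2.INTER_LINEAR); row.append(v.mean())
    print(nm,lab); print(' '.join(f'{o*1e3:.0f}:{r:.0f}' for o,r in zip(outs,row)))
  ro=ray(c,0,0)[0]; dlt=ro-sp(.03,0,.12); print('slopes out,y',dlt@OUT/dlt[2],dlt@YA/dlt[2])
```

```text
top ring
-36:149 -34:148 -32:147 -30:142 -28:131 -26:115 -24:97 -22:83 -20:75 -18:71 -16:69 -14:67 -12:68 -10:69 -8:71 -6:73 -4:75 -2:79 0:87 2:97 4:102 6:99 8:91 10:84 12:83 14:87 16:96 18:114 20:141 22:169 24:190 26:202 28:207 30:207 32:206 34:201 36:191
top rim
-36:151 -34:149 -32:147 -30:145 -28:146 -26:152 -24:158 -22:163 -20:168 -18:176 -16:187 -14:198 -12:205 -10:206 -8:205 -6:205 -4:205 -2:205 0:204 2:204 4:203 6:202 8:201 10:202 12:206 14:209 16:212 18:210 20:204 22:191 24:182 26:184 28:193 30:200 32:201 34:197 36:186
top rim2
-36:205 -34:197 -32:182 -30:165 -28:154 -26:154 -24:159 -22:164 -20:169 -18:178 -16:189 -14:198 -12:203 -10:204 -8:204 -6:203 -4:202 -2:203 0:202 2:202 4:201 6:201 8:200 10:200 12:202 14:205 16:207 18:206 20:200 22:191 24:184 26:184 28:192 30:198 32:201 34:200 36:192
slopes out,y -0.07092581034518602 -0.15111079711373104
scene ring
-36:117 -34:119 -32:124 -30:131 -28:138 -26:140 -24:141 -22:142 -20:140 -18:132 -16:115 -14:97 -12:86 -10:79 -8:73 -6:74 -4:88 -2:101 0:99 2:86 4:77 6:68 8:69 10:72 12:69 14:72 16:79 18:76 20:71 22:78 24:75 26:73 28:79 30:81 32:80 34:84 36:87
scene rim
-36:141 -34:141 -32:141 -30:141 -28:141 -26:144 -24:152 -22:169 -20:197 -18:224 -16:235 -14:236 -12:235 -10:231 -8:228 -6:223 -4:222 -2:219 0:216 2:214 4:209 6:210 8:218 10:220 12:219 14:215 16:205 18:197 20:199 22:215 24:222 26:204 28:177 30:159 32:152 34:152 36:152
scene rim2
-36:141 -34:141 -32:142 -30:141 -28:141 -26:144 -24:150 -22:161 -20:179 -18:195 -16:202 -14:207 -12:208 -10:211 -8:217 -6:223 -4:226 -2:226 0:224 2:223 4:219 6:213 8:210 10:206 12:212 14:213 16:218 18:222 20:223 22:225 24:215 26:189 28:164 30:149 32:143 34:140 36:139
slopes out,y 1.1987396368994672 -1.1014332787915762
```

```bash
sed -i 's/^ST.*//; s/ST=np.array(\[.538,-.163,0\])/ST=np.array([.5367,-.1634,0])/' h.py; grep -n ST= h.py
python3 - <<'E'
from h import *
delta(sp(.0045,-.02,.165),YW)
E
```

```text
16:YW=-1.292; ST=np.array([.5367,-.1634,0])
t 15.15 pos [0.5598 0.1671 0.228 ] psi [-1.5634  0.003  -1.4661] shift [ 0.3344  0.0615 -0.0769] twist [-0.44 -9.97 -0.13] F [-0.  -0.3 -0.5] op 0.0459
```

Emit:
send_rows([
  [[0.04,0,-0.01,-2],[0.09,0,-0.02,-4],[0.14,0,-0.03,-6],[0.19,0,-0.045,-8],[0.24,0,-0.06,-10],[0.285,0.01,-0.07,-10],[0.325,0.03,-0.077,-10],[0.334,0.055,-0.077,-10]],
], gripper=0)

```text
time: 15.95
tool_pos: [0.5183, -0.1778, 0.1723]
tool_rot: [-1.561, -0.002, -1.295]
contact_force: [0.2, 0.5, -0.3]
opening: -0.0
```

Run:
```python
from h import *
delta(sp(.0045,-.02,.150),YW)
```

```text
t 15.95 pos [ 0.5183 -0.1778  0.1723] psi [-1.5609 -0.0022 -1.2951] shift [-0.0043  0.0223  0.0014] twist [-0.57 -0.18  0.13] F [ 0.2  0.5 -0.3] op -0.0
```

Emit:
send_rows([
  [[-0.004,0.01,0.001,0],[-0.004,0.018,0.001,0],[-0.004,0.022,0.001,0],[-0.004,0.025,0.001,0],[-0.004,0.028,0.001,0],[-0.004,0.03,0.001,0],[-0.004,0.03,0.001,0]],
])

```text
time: 16.65
tool_pos: [0.5178, -0.1731, 0.1462]
tool_rot: [-1.561, -0.004, -1.293]
contact_force: [-14.0, 2.1, 26.3]
opening: 0.0001
```

Run:
```python
from h import *
delta(sp(.0045,-.02,.145),YW)
s=shot('scene','s12.png');a=s['frame'][:,:,::-1]
cv2.imwrite('pics/z19.png',cv2.resize(a[150:190,170:220],(750,600),interpolation=2))
```

```text
t 16.65 pos [ 0.5178 -0.1731  0.1462] psi [-1.5613 -0.0042 -1.293 ] shift [0.0003 0.0012 0.0008] twist [-0.54 -0.06  0.24] F [-14.    2.1  26.3] op 0.0001
```

View pics/z19.png

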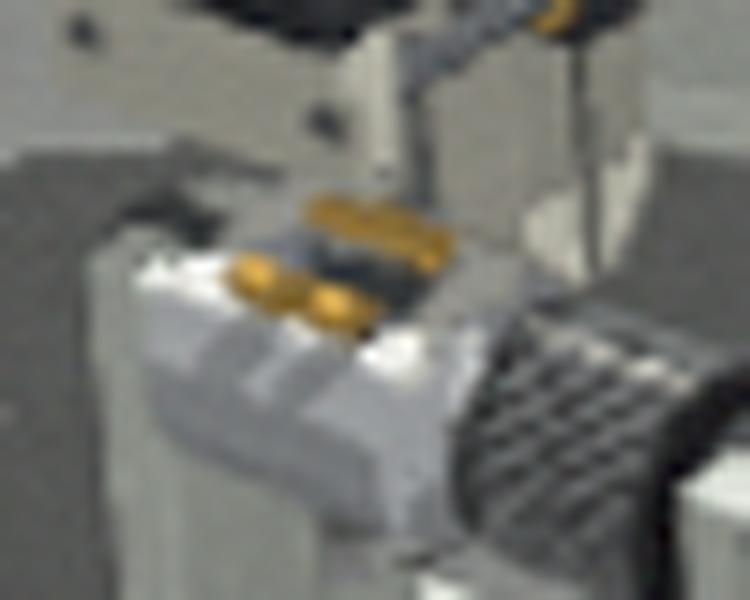

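Emit:
send_rows([
  [[0,0.003,-0.001,0],[0,0.004,-0.002,0],[0,0.0045,-0.003,0],[0,0.0045,-0.004,0],[0,0.0045,-0.005,0]],
])

```text
time: 17.2
tool_pos: [0.5145, -0.1741, 0.1446]
tool_rot: [-1.557, -0.008, -1.291]
contact_force: [-1.3, 2.0, 9.8]
opening: 0.0005
```

Run:
```python
from h import *
delta(sp(.0045,-.02,.145),YW)
s=shot('scene','s13.png');a=s['frame'][:,:,::-1]
cv2.imwrite('pics/z20.png',cv2.resize(a[150:190,170:220],(750,600),interpolation=2))
print(lips(s,(155,180,180,205)))
```

```text
t 17.2 pos [ 0.5145 -0.1741  0.1446] psi [-1.5572 -0.0077 -1.2913] shift [ 0.0004 -0.0003  0.0043] twist [-0.78  0.04  0.44] F [-1.3  2.   9.8] op 0.0005
[(np.int32(23), array([195.69565217, 164.7826087 ])), (np.int32(22), array([189.77272727, 168.40909091]))]
```

View pics/z20.png

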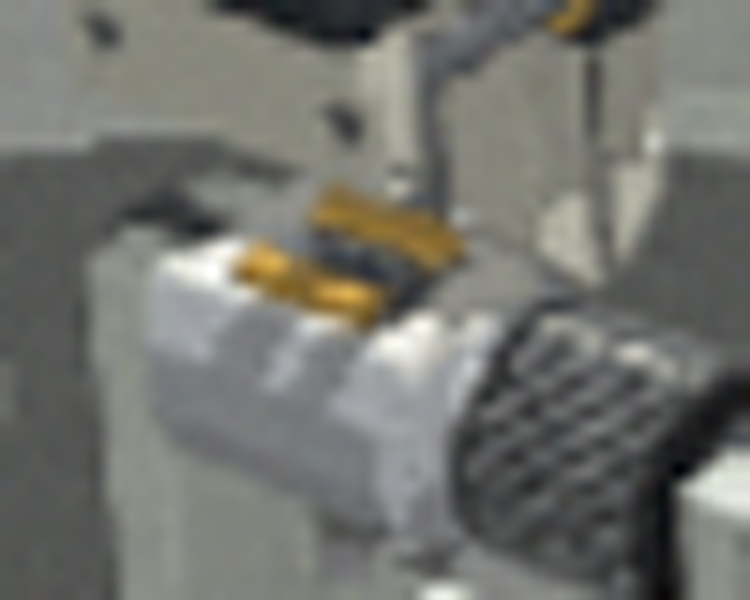

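Emit:
send_rows([
  [[0,-0.02,0,0],[-0.02,-0.06,0.01,0],[-0.07,-0.08,0.03,2],[-0.12,-0.08,0.05,4],[-0.17,-0.08,0.07,6],[-0.22,-0.08,0.095,8],[-0.27,-0.08,0.12,10],[-0.319,-0.08,0.145,10.8]],
], gripper=0)

```text
time: 18.05
tool_pos: [0.5586, 0.1449, 0.2252]
tool_rot: [-1.554, -0.005, -1.479]
contact_force: [1.3, -0.3, -0.2]
opening: 0.0007
```

```bash
cat > prof.py <<'E'
from h import *
def prof(sf,tf):
  s=load(sf);t=load(tf)
  outs=np.arange(-.034,.0341,.002)
  for nm,c in(('top',t),('scene',s)):
    g=c['frame'].astype(np.float32)
    for lab,ys in(('ring',np.linspace(-.045,-.015,13)),('rim',np.linspace(.008,.014,4)),('rim2',np.linspace(.054,.060,4))):
      row=[]
      for o in outs:
        uv=np.array([proj(c,sp(y,o,.12)) for y in ys],np.float32)
        row.append(cv2.remap(g,uv[:,0],uv[:,1],cv2.INTER_LINEAR).mean())
      print(nm,lab,' '.join(f'{o*1e3:.0f}:{r:.0f}' for o,r in zip(outs,row)))
  print(lips(s,(155,180,180,205)),lips(t,(160,190,305,330)))
E
python3 - <<'E'
from prof import *
delta((.566,.173,.12),-1.48)
a=shot('scene','s14.png')['frame'][:,:,::-1]
b=shot('top','t14.png')['frame'][:,:,::-1]
prof('s14.png','t14.png')
cv2.imwrite('pics/z21.png',np.hstack([cv2.resize(a[150:190,170:220],(500,400),interpolation=2),cv2.resize(b[155:205,270:320],(300,400),interpolation=2)]))
cv2.imwrite('pics/z22.png',cv2.resize(b[155:205,270:342],(792,550),interpolation=2))
E
```

```text
t 18.05 pos [0.5586 0.1449 0.2252] psi [-1.5541 -0.005  -1.4793] shift [-0.0279  0.1052  0.0082] twist [-0.95  0.04  0.29] F [ 1.3 -0.3 -0.2] op 0.0007
top ring -34:149 -32:148 -30:146 -28:139 -26:127 -24:109 -22:90 -20:77 -18:72 -16:69 -14:68 -12:66 -10:66 -8:67 -6:69 -4:74 -2:83 0:90 2:92 4:85 6:77 8:73 10:74 12:76 14:79 16:85 18:97 20:119 22:150 24:178 26:196 28:206 30:209 32:209 34:207
top rim -34:150 -32:148 -30:145 -28:144 -26:148 -24:153 -22:162 -20:175 -18:189 -16:201 -14:207 -12:209 -10:208 -8:207 -6:207 -4:208 -2:208 0:208 2:207 4:207 6:206 8:206 10:207 12:209 14:211 16:211 18:206 20:195 22:178 24:163 26:154 28:153 30:154 32:154 34:153
top rim2 -34:203 -32:193 -30:177 -28:161 -26:153 -24:156 -22:165 -20:179 -18:194 -16:204 -14:208 -12:207 -10:206 -8:205 -6:205 -4:204 -2:205 0:206 2:206 4:206 6:205 8:205 10:205 12:207 14:209 16:211 18:207 20:197 22:184 24:175 26:178 28:187 30:195 32:200 34:201
scene ring -34:124 -32:134 -30:138 -28:140 -26:140 -24:141 -22:141 -20:142 -18:138 -16:127 -14:109 -12:93 -10:86 -8:89 -6:98 -4:100 -2:92 0:79 2:71 4:70 6:70 8:66 10:69 12:71 14:66 16:68 18:71 20:66 22:69 24:75 26:71 28:70 30:75 32:73 34:73
scene rim -34:141 -32:141 -30:141 -28:141 -26:141 -24:144 -22:159 -20:187 -18:216 -16:232 -14:233 -12:230 -10:225 -8:222 -6:220 -4:220 -2:222 0:216 2:215 4:210 6:205 8:213 10:231 12:239 14:242 16:243 18:239 20:221 22:192 24:172 26:164 28:163 30:164 32:166 34:168
scene rim2 -34:140 -32:140 -30:140 -28:141 -26:141 -24:145 -22:155 -20:176 -18:205 -16:221 -14:224 -12:222 -10:223 -8:225 -6:227 -4:226 -2:225 0:224 2:219 4:213 6:210 8:210 10:213 12:221 14:231 16:233 18:226 20:209 22:192 24:181 26:174 28:166 30:160 32:151 34:143
[(np.int32(25), array([195.72, 164.68])), (np.int32(24), array([190.20833333, 168.45833333]))] []
```

View pics/z22.png

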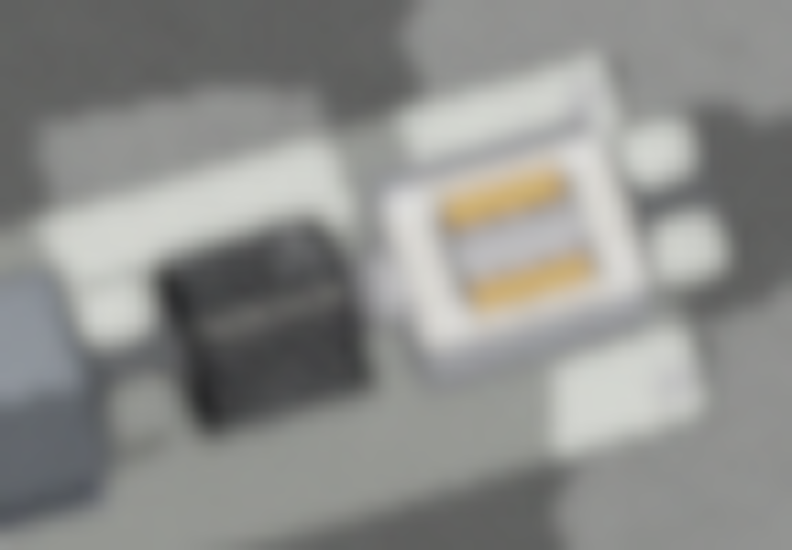

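Run:
```python
from prof import *
s=load('s14.png');t=load('t14.png')
ys=np.arange(-.002,.0721,.002)
for nm,c in(('top',t),('scene',s)):
  g=c['frame'].astype(np.float32)
  for lab,os in(('mid',np.linspace(-.005,.005,5)),('edge-',np.linspace(-.0165,-.0145,3)),('edge+',np.linspace(.015,.017,3))):
    print(nm,lab,' '.join(f'{y*1e3:.0f}:{cv2.remap(g,*np.array([proj(c,sp(y,o,.12)) for o in os],np.float32).T.copy(),cv2.INTER_LINEAR).mean():.0f}' for y in ys))
for q in lips(s,(155,180,180,205)):
  p=onz(s,*q[1],.1235)-ST; print('lip scene y,out',p@YA,p@OUT)
k=11
for q in((503,197),(533,285)):
  p=onz(t,(q[0]+.5)/k-.5+270,(q[1]+.5)/k-.5+155,.1235)-ST; print('lip top y,out',p@YA,p@OUT)
```

```text
top mid -2:152 0:167 2:177 4:184 6:194 8:204 10:211 12:212 14:204 16:190 18:175 20:169 22:172 24:177 26:180 28:180 30:180 32:180 34:181 36:181 38:180 40:179 42:180 44:180 46:179 48:178 50:180 52:187 54:199 56:208 58:210 60:203 62:186 64:160 66:138 68:133 70:136 72:139
top edge- -2:142 0:139 2:140 4:152 6:173 8:191 10:202 12:208 14:208 16:206 18:201 20:195 22:193 24:192 26:192 28:190 30:188 32:187 34:187 36:189 38:191 40:191 42:191 44:191 46:192 48:193 50:195 52:198 54:203 56:207 58:207 60:202 62:189 64:180 66:178 68:188 70:195 72:198
top edge+ -2:157 0:152 2:151 4:162 6:182 8:201 10:213 12:216 14:212 16:205 18:194 20:186 22:183 24:183 26:184 28:184 30:184 32:184 34:184 36:184 38:183 40:183 42:184 44:185 46:185 48:186 50:191 52:200 54:209 56:214 58:214 60:206 62:195 64:184 66:184 68:191 70:197 72:201
scene mid -2:148 0:158 2:166 4:186 6:209 8:225 10:228 12:221 14:188 16:132 18:86 20:73 22:87 24:99 26:101 28:93 30:87 32:88 34:91 36:92 38:96 40:105 42:116 44:129 46:146 48:165 50:182 52:200 54:217 56:226 58:226 60:215 62:190 64:165 66:152 68:151 70:150 72:143
scene edge- -2:153 0:160 2:176 4:196 6:212 8:226 10:234 12:237 14:232 16:220 18:203 20:172 22:149 24:149 26:152 28:154 30:155 32:159 34:160 36:158 38:156 40:156 42:159 44:160 46:158 48:155 50:157 52:171 54:193 56:219 58:239 60:233 62:207 64:172 66:158 68:147 70:139 72:135
scene edge+ -2:169 0:181 2:199 4:215 6:234 8:243 10:244 12:242 14:239 16:226 18:192 20:162 22:157 24:163 26:159 28:147 30:142 32:154 34:171 36:156 38:139 40:136 42:149 44:160 46:155 48:161 50:185 52:226 54:238 56:235 58:229 60:226 62:226 64:225 66:223 68:222 70:221 72:221
lip scene y,out 0.0322584920375637 -0.010358856668394978
lip scene y,out 0.03211650817227712 0.013247940927815853
lip top y,out 0.03453009566892504 0.012087459335363052
lip top y,out 0.035240644241650826 -0.01076429072522009
```

Emit:
send_rows([
  [[-0.015,0,0.005,0],[-0.028,0,0.008,0],[-0.028,0,0.008,0],[-0.028,0,0.008,0],[-0.028,0.03,0.008,0],[-0.028,0.06,0.008,0],[-0.028,0.06,0.008,0]],
], gripper=0.4)

```text
time: 18.85
tool_pos: [0.5627, 0.1755, 0.1612]
tool_rot: [-1.562, -0.004, -1.474]
contact_force: [-1.3, -0.0, 0.7]
opening: 0.0364
```

Emit:
send_rows([
  [[0,-0.03,0,0],[0,-0.05,0,0],[0,-0.06,0,0],[0,-0.06,0,0],[0,-0.06,0,0],[0,-0.03,0,0],[0,0,0,0],[0,0,0,0]],
])

```text
time: 19.65
tool_pos: [0.5596, 0.1749, 0.1563]
tool_rot: [-1.572, -0.005, -1.474]
contact_force: [-0.5, -0.3, -0.5]
opening: 0.0367
```

Run:
```python
from h import *
delta((.566,.173,.105),-1.48)
a=shot('scene','s15.png')['frame'][:,:,::-1]
cv2.imwrite('pics/z23.png',cv2.resize(a[170:310,220:360],(600,600),interpolation=2))
```

```text
t 19.65 pos [0.5596 0.1749 0.1563] psi [-1.5721 -0.0048 -1.4739] shift [0.0022 0.0513 0.0062] twist [0.07 0.35 0.28] F [-0.5 -0.3 -0.5] op 0.0367
```

View pics/z23.png

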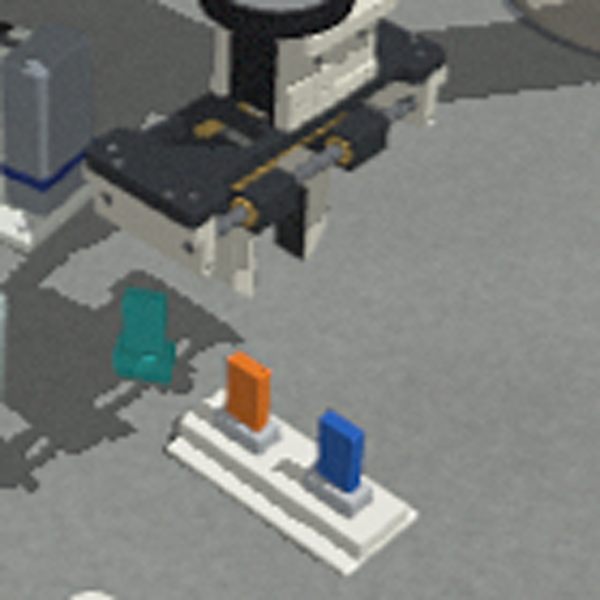

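Emit:
send_rows([
  [[0.002,0,0.006,0],[0.002,0.02,0.006,0],[0.002,0.04,0.006,0],[0.002,0.06,0.006,0],[0.002,0.08,0.006,0],[0.002,0.09,0.006,0],[0.002,0.092,0.006,0],[0.002,0.092,0.006,0]],
])

```text
time: 20.5
tool_pos: [0.5683, 0.1734, 0.0677]
tool_rot: [-1.567, -0.004, -1.474]
contact_force: [-0.2, -0.2, 0.1]
opening: 0.0365
```

Run:
```python
from h import *
delta((.566,.173,.064),-1.48)
a=shot('scene','s16.png')['frame'][:,:,::-1]
cv2.imwrite('pics/z24.png',cv2.resize(a[220:310,240:330],(600,600),interpolation=2))
```

```text
t 20.5 pos [0.5683 0.1734 0.0677] psi [-1.5666 -0.0044 -1.4738] shift [ 0.0002  0.0037 -0.0023] twist [-0.24  0.35  0.25] F [-0.2 -0.2  0.1] op 0.0365
```

View pics/z24.png

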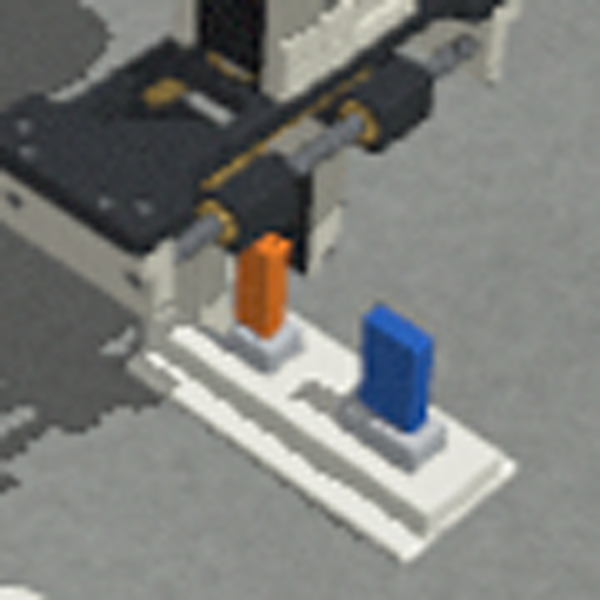

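Emit:
send_rows([
  [[0,0.0035,-0.002,0],[0,0.0035,-0.002,0],[0,0.0035,-0.002,0]],
])

```text
time: 20.85
tool_pos: [0.5665, 0.1733, 0.0649]
tool_rot: [-1.565, -0.004, -1.474]
contact_force: [0.2, -0.3, -0.3]
opening: 0.0367
```

Emit:
send_rows([
  [[0,0,0,0],[0,0,0,0],[0,0,0,0],[0,0,0,0],[0,0,0,0],[0,0,0,0]],
], gripper=0, grip_force=40)

```text
time: 21.45
tool_pos: [0.5666, 0.1734, 0.065]
tool_rot: [-1.565, -0.004, -1.474]
contact_force: [0.4, 0.0, 0.3]
opening: 0.01
```

Run:
```python
from h import *
delta((.566,.173,.064),-1.48)
a=shot('scene','s17.png')['frame'][:,:,::-1]
cv2.imwrite('pics/z25.png',cv2.resize(a[220:310,240:330],(600,600),interpolation=2))
```

```text
t 21.45 pos [0.5666 0.1734 0.065 ] psi [-1.5652 -0.0043 -1.4738] shift [ 0.0003  0.001  -0.0006] twist [-0.32  0.36  0.24] F [0.4 0.  0.3] op 0.01
```

View pics/z25.png

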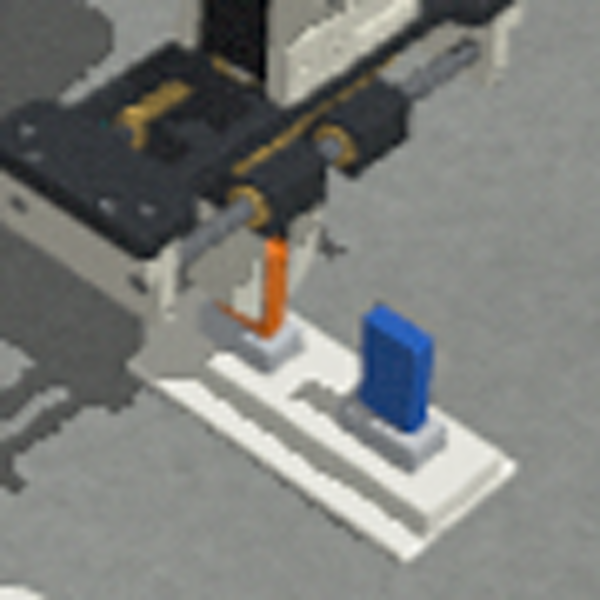

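Emit:
send_rows([
  [[0,-0.02,0,0],[0,-0.05,0,0],[0,-0.09,0,0],[0,-0.13,0,0],[0,-0.16,0,0],[0,-0.17,0,0],[0,-0.17,0,0]],
])

```text
time: 22.2
tool_pos: [0.5659, 0.1741, 0.2358]
tool_rot: [-1.563, -0.004, -1.474]
contact_force: [0.4, -0.2, -1.0]
opening: 0.0098
```

Run:
```python
from h import *
delta(sp(.0338,.0009,.23),YW)
s=shot('scene','s18.png');a=s['frame'][:,:,::-1]
cv2.imwrite('pics/z26.png',cv2.resize(a[150:250,220:320],(600,600),interpolation=2))
h=cv2.cvtColor(s['frame'],cv2.COLOR_RGB2HSV); m=cv2.inRange(h,(5,150,120),(16,255,255)); v,u=np.nonzero(m); print(u.min(),u.max(),v.min(),v.max())
```

```text
t 22.2 pos [0.5659 0.1741 0.2358] psi [-1.563  -0.0041 -1.4738] shift [ 0.3661  0.0069 -0.0549] twist [ -0.42 -10.41   0.28] F [ 0.4 -0.2 -1. ] op 0.0098
83 285 61 329
```

View pics/z26.png

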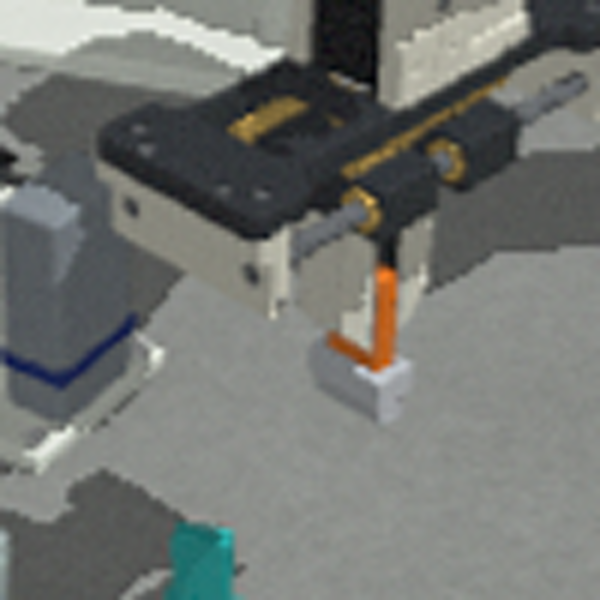

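Run:
```python
from h import *
c=load('s18.png'); P=np.array([.5659,.1741,.2358]); psi=-1.4738
X=np.array([np.cos(psi),np.sin(psi),0]);Z=np.array([-np.sin(psi),np.cos(psi),0])
for al in(.017,-.017):
  for o in(.009,-.009):
    for dz in(-.037,-.059+.011-.0):
      u=proj(c,P+al*X+o*Z+[0,0,dz]); print(al,o,dz,round((u[0]+.5-220)*6-.5),round((u[1]+.5-150)*6-.5))
u=proj(c,P+[0,0,-.025]-.0095*X+.005*Z);print('tip',round((u[0]+.5-220)*6-.5),round((u[1]+.5-150)*6-.5))
for al in(.012,-.012):
    u=proj(c,P+al*X+.005*Z+[0,0,.003]); print('tabtop',al,round((u[0]+.5-220)*6-.5),round((u[1]+.5-150)*6-.5))
    u=proj(c,P+al*X+.005*Z+[0,0,-.037]); print('tabbot',al,round((u[0]+.5-220)*6-.5),round((u[1]+.5-150)*6-.5))
```

```text
0.017 0.009 -0.037 307 345
0.017 0.009 -0.048 307 370
0.017 -0.009 -0.037 341 324
0.017 -0.009 -0.048 341 349
-0.017 0.009 -0.037 379 386
-0.017 0.009 -0.048 378 411
-0.017 -0.009 -0.037 413 364
-0.017 -0.009 -0.048 411 388
tip 371 345
tabtop 0.012 328 255
tabbot 0.012 325 346
tabtop -0.012 379 282
tabbot -0.012 376 375
```

Emit:
send_rows([
  [[0.04,0,-0.006,-2],[0.09,0,-0.013,-4],[0.14,0,-0.02,-6],[0.19,0,-0.027,-8],[0.24,0,-0.035,-10],[0.29,0,-0.043,-10.4],[0.33,0,-0.05,-10.4],[0.355,0,-0.053,-10.4]],
])

```text
time: 23.05
tool_pos: [0.5452, -0.1876, 0.2324]
tool_rot: [-1.571, -0.003, -1.295]
contact_force: [-0.1, 0.8, -0.8]
opening: 0.0097
```

Emit:
send_rows([
  [[0.008,0,-0.002,0],[0.008,0,-0.002,0],[0.008,0,-0.002,0]],
])

```text
time: 23.35
tool_pos: [0.5452, -0.1945, 0.2311]
tool_rot: [-1.573, -0.0, -1.294]
contact_force: [0.4, 0.5, -0.4]
opening: 0.0097
```

Run:
```python
from h import *
delta(sp(.0338,.0009,.19),YW)
```

```text
t 23.35 pos [ 0.5452 -0.1945  0.2311] psi [-1.5726e+00 -3.0000e-04 -1.2945e+00] shift [0.0016 0.0411 0.0014] twist [ 0.11 -0.14  0.02] F [ 0.4  0.5 -0.4] op 0.0097
```

Emit:
send_rows([
  [[0.0015,0.01,0.0014,-0.14],[0.0015,0.025,0.0014,-0.14],[0.0015,0.037,0.0014,-0.14],[0.0015,0.04,0.0014,-0.14],[0.0015,0.04,0.0014,-0.14],[0.0015,0.04,0.0014,-0.14]],
])

```text
time: 23.95
tool_pos: [0.5472, -0.1955, 0.1915]
tool_rot: [-1.572, -0.001, -1.292]
contact_force: [-0.2, -0.4, -1.6]
opening: 0.0098
```

Run:
```python
from h import *
delta(sp(.0338,.0009,.19),YW)
s=shot('scene','s19.png');a=s['frame'][:,:,::-1]
cv2.imwrite('pics/z27.png',cv2.resize(a[130:190,160:232],(720,600),interpolation=2))
b=shot('top','t19.png')['frame'][:,:,::-1]
cv2.imwrite('pics/z28.png',cv2.resize(b[140:215,255:345],(720,600),interpolation=2))
```

```text
t 23.95 pos [ 0.5472 -0.1955  0.1915] psi [-1.5720e+00 -8.0000e-04 -1.2916e+00] shift [ 0.0001  0.0015 -0.0004] twist [0.07 0.02 0.05] F [-0.2 -0.4 -1.6] op 0.0098
```

View pics/z27.png

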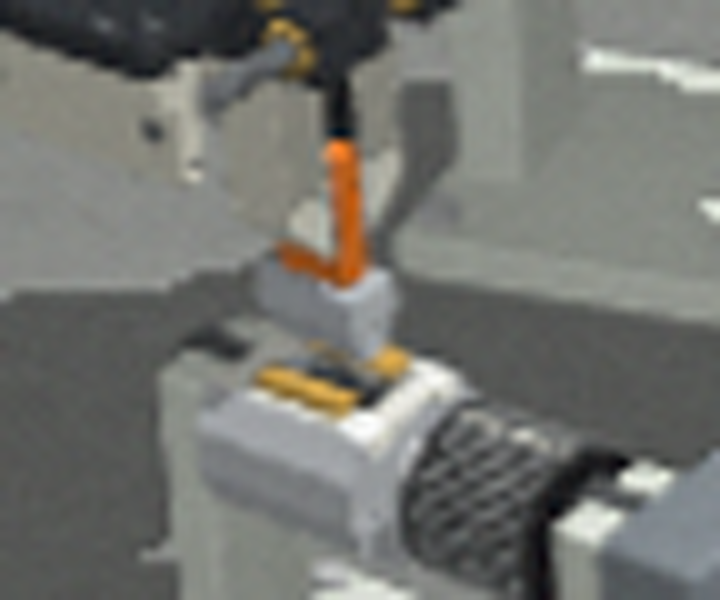

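Run:
```python
from h import *
c=load('s19.png'); P=np.array([.5472,-.1955,.1915])
a=c['frame'][:,:,::-1]
cv2.imwrite('pics/z29.png',cv2.resize(a[150:180,175:211],(720,600),interpolation=cv2.INTER_CUBIC))
def z(p):
    u=proj(c,p); return round((u[0]+.5-175)*20-.5),round((u[1]+.5-150)*20-.5)
for al in(.017,-.017):
  for o in(.009,-.009): print('body',al,o,z(P+al*YA+o*OUT+[0,0,-.037]),z(P+al*YA+o*OUT+[0,0,-.048]))
print('foot',[z(P+al*YA+o*OUT+[0,0,-.059]) for al in(.0155,-.0155) for o in(.004,-.004)])
q=sp(.0338,.0009,.12)
for e in(.015,-.015): print('lip ends',e,z(q+e*YA+.0115*OUT+[0,0,.0035]),z(q+e*YA-.0115*OUT+[0,0,.0035]))
print('flat corners',[z(q+al*YA+o*OUT) for al in(.028,-.028) for o in(.0195,-.0195)])
for al in(.012,-.012): print('tab',z(P+al*YA+.005*OUT+[0,0,-.037]))
```

```text
body 0.017 0.009 (205, 135) (212, 204)
body 0.017 -0.009 (292, 79) (298, 148)
body -0.017 0.009 (398, 206) (404, 276)
body -0.017 -0.009 (483, 149) (489, 219)
foot [(251, 261), (289, 236), (425, 326), (462, 301)]
lip ends 0.015 (225, 340) (333, 268)
lip ends -0.015 (393, 405) (500, 331)
flat corners [(117, 360), (301, 238), (431, 481), (612, 355)]
tab (253, 133)
tab (388, 183)
```

View pics/z29.png

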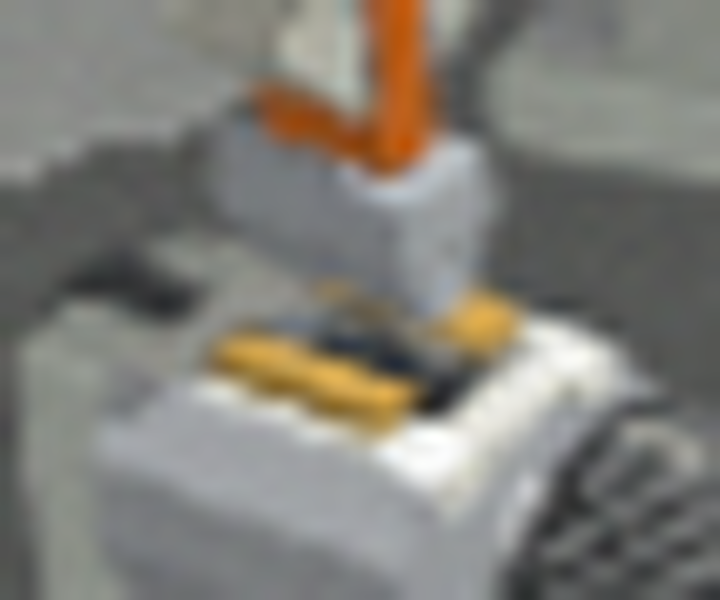

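View pics/z28.png

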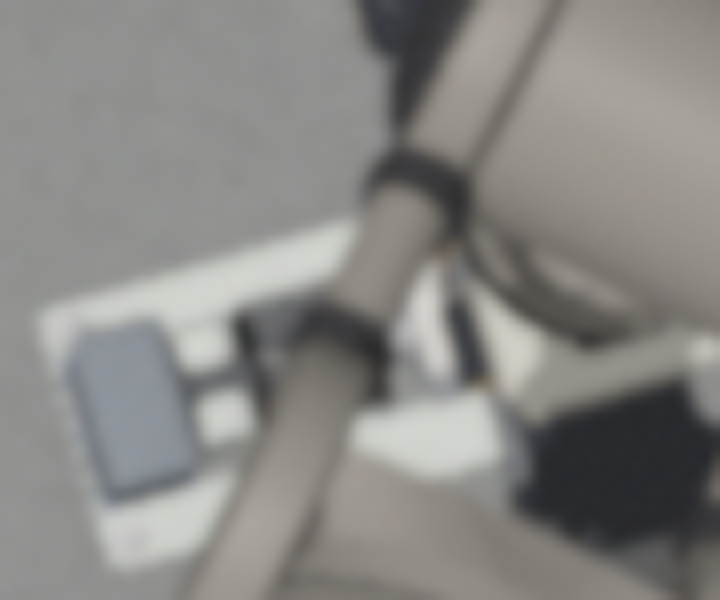

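Emit:
send_rows([
  [[0,0.003,0,0],[0,0.006,0,0],[0,0.009,0,0],[0,0.012,0,0],[0,0.015,0,0],[0,0.017,0,0],[0,0.017,0,0]],
])

```text
time: 24.75
tool_pos: [0.5469, -0.1957, 0.1749]
tool_rot: [-1.572, -0.001, -1.292]
contact_force: [-1.2, 0.6, 1.7]
opening: 0.0102
```

Run:
```python
from h import *
delta(sp(.0338,.0009,.154),YW)
s=shot('scene','s20.png');a=s['frame'][:,:,::-1]
cv2.imwrite('pics/z30.png',cv2.resize(a[140:188,165:222],(712,600),interpolation=2))
```

```text
t 24.75 pos [ 0.5469 -0.1957  0.1749] psi [-1.5722e+00 -1.1000e-03 -1.2919e+00] shift [-0.0001  0.0209 -0.    ] twist [0.08 0.01 0.06] F [-1.2  0.6  1.7] op 0.0102
```

View pics/z30.png

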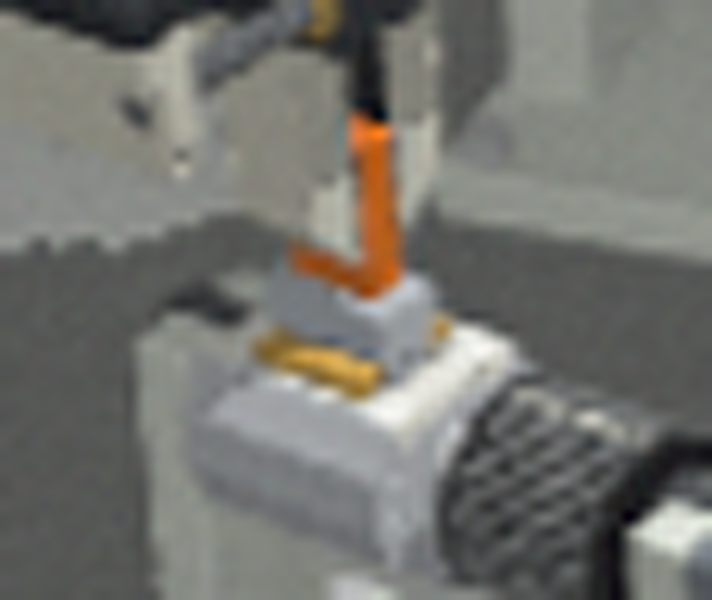

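Emit:
send_rows([
  [[0,0.003,0,0],[0,0.006,0,0],[0,0.009,0,0],[0,0.012,0,0],[0,0.015,0,0],[0,0.017,0,0],[0,0.018,0,0],[0,0.018,0,0]],
])

```text
time: 25.6
tool_pos: [0.5469, -0.1962, 0.1568]
tool_rot: [-1.572, -0.002, -1.292]
contact_force: [-0.7, -2.1, 1.6]
opening: 0.0095
```

Run:
```python
from h import *
delta(sp(.0338,.0009,.154),YW)
s=shot('scene','s21.png');a=s['frame'][:,:,::-1]
cv2.imwrite('pics/z31.png',cv2.resize(a[140:188,165:222],(712,600),interpolation=2))
```

```text
t 25.6 pos [ 0.5469 -0.1962  0.1568] psi [-1.5723 -0.0018 -1.2919] shift [-0.0005  0.0028  0.0001] twist [0.09 0.   0.11] F [-0.7 -2.1  1.6] op 0.0095
```

View pics/z31.png

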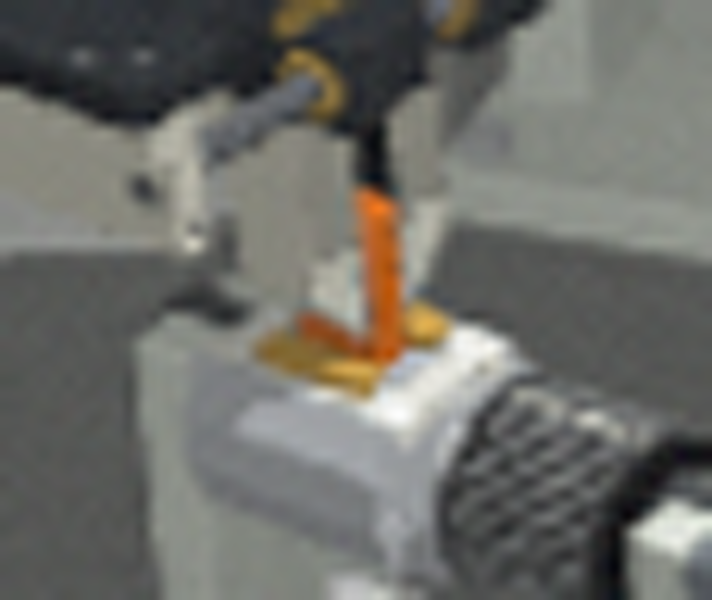

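Emit:
send_rows([
  [[0,0.0015,0,0],[0,0.0025,0,0],[0,0.0025,0,0],[0,0.0025,0,0]],
])

```text
time: 26.05
tool_pos: [0.5469, -0.1961, 0.1543]
tool_rot: [-1.572, -0.002, -1.292]
contact_force: [-0.7, -2.1, 1.6]
opening: 0.0099
```

Run:
```python
from h import *
delta(sp(.0338,.0009,.154),YW)
s=shot('scene','s22.png');a=s['frame'][:,:,::-1]
cv2.imwrite('pics/z32.png',cv2.resize(a[150:186,178:214],(600,600),interpolation=2))
```

```text
t 26.05 pos [ 0.5469 -0.1961  0.1543] psi [-1.5723 -0.0017 -1.2919] shift [-0.0005  0.0003  0.0001] twist [0.09 0.   0.1 ] F [-0.7 -2.1  1.6] op 0.0099
```

View pics/z32.png

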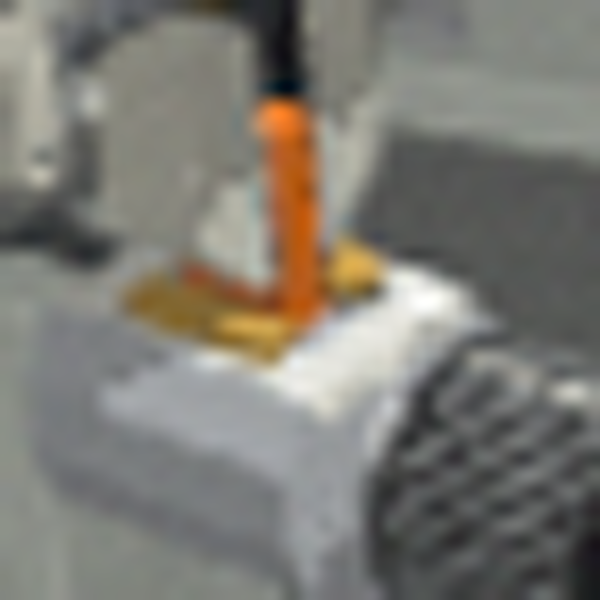

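Emit:
send_rows([
  [[0,-0.001,0,0],[0,-0.002,0,0],[0,-0.0025,0,0],[0,-0.0025,0,0]],
])

```text
time: 26.5
tool_pos: [0.547, -0.1961, 0.1568]
tool_rot: [-1.572, -0.002, -1.292]
contact_force: [-0.9, -1.7, 1.6]
opening: 0.01
```

Emit:
send_rows([
  [[0,0,0,0],[0,0,0,0],[0,0,0,0],[0,0,0,0],[0,0,0,0]],
], gripper=0.35)

```text
time: 27.0
tool_pos: [0.547, -0.196, 0.1568]
tool_rot: [-1.572, -0.002, -1.292]
contact_force: [-0.3, -0.7, -0.1]
opening: 0.0323
```

Emit:
send_rows([
  [[0,-0.01,0,0],[0,-0.04,0,0],[0,-0.08,0,0],[-0.03,-0.11,0,0],[-0.08,-0.12,0,0],[-0.13,-0.12,0,0],[-0.18,-0.12,0,0],[-0.22,-0.12,0,0]],
])

```text
time: 27.8
tool_pos: [0.4855, 0.0178, 0.2776]
tool_rot: [-1.571, -0.002, -1.292]
contact_force: [0.8, 0.3, -0.4]
opening: 0.0322
```

Run:
```python
from prof import *
delta(sp(.0338,.0009,.154),YW)
s=shot('scene','s23.png');t=shot('top','t23.png')
a=s['frame'][:,:,::-1];b=t['frame'][:,:,::-1]
cv2.imwrite('pics/z33.png',cv2.resize(a[145:185,172:220],(720,600),interpolation=2))
cv2.imwrite('pics/z34.png',cv2.resize(b[155:205,270:342],(792,550),interpolation=2))
cv2.imwrite('pics/z35.png',cv2.resize(np.hstack([a,b]),(800,300)))
prof('s23.png','t23.png')
```

```text
t 27.8 pos [0.4855 0.0178 0.2776] psi [-1.5708 -0.0017 -1.2916] shift [2.219e-01 1.239e-01 1.000e-04] twist [-0.    0.03  0.1 ] F [ 0.8  0.3 -0.4] op 0.0322
top ring -34:147 -32:146 -30:144 -28:138 -26:125 -24:107 -22:89 -20:76 -18:71 -16:68 -14:67 -12:65 -10:65 -8:66 -6:68 -4:73 -2:82 0:89 2:90 4:83 6:73 8:67 10:66 12:68 14:70 16:74 18:80 20:92 22:109 24:126 26:139 28:146 30:148 32:149 34:147
top rim -34:147 -32:143 -30:136 -28:127 -26:120 -24:118 -22:120 -20:127 -18:135 -16:142 -14:146 -12:147 -10:147 -8:147 -6:148 -4:149 -2:149 0:149 2:148 4:148 6:148 8:148 10:147 12:147 14:146 16:145 18:141 20:135 22:128 24:125 26:131 28:139 30:145 32:149 34:151
top rim2 -34:182 -32:164 -30:146 -28:133 -26:125 -24:122 -22:124 -20:129 -18:137 -16:144 -14:145 -12:145 -10:144 -8:145 -6:145 -4:145 -2:145 0:145 2:145 4:145 6:144 8:145 10:145 12:145 14:146 16:147 18:144 20:138 22:131 24:126 26:128 28:133 30:139 32:142 34:143
scene ring -34:85 -32:86 -30:86 -28:86 -26:86 -24:86 -22:86 -20:86 -18:86 -16:85 -14:83 -12:82 -10:82 -8:88 -6:96 -4:95 -2:86 0:75 2:68 4:67 6:66 8:62 10:65 12:66 14:62 16:63 18:66 20:60 22:60 24:66 26:63 28:63 30:68 32:68 34:67
scene rim -34:139 -32:139 -30:139 -28:140 -26:140 -24:140 -22:137 -20:137 -18:138 -16:139 -14:138 -12:137 -10:138 -8:139 -6:139 -4:139 -2:138 0:138 2:137 4:137 6:137 8:138 10:138 12:137 14:138 16:140 18:139 20:135 22:131 24:128 26:125 28:125 30:127 32:128 34:127
scene rim2 -34:82 -32:83 -30:84 -28:84 -26:83 -24:83 -22:82 -20:83 -18:83 -16:82 -14:83 -12:89 -10:98 -8:107 -6:119 -4:129 -2:135 0:137 2:135 4:130 6:128 8:130 10:130 12:133 14:138 16:141 18:140 20:135 22:131 24:131 26:132 28:135 30:135 32:135 34:136
[(np.int32(134), array([192.52985075, 163.09701493]))] [(np.int32(44), array([316.77272727, 174.40909091])), (np.int32(7), array([316.42857143, 180.42857143]))]
```

View pics/z33.png

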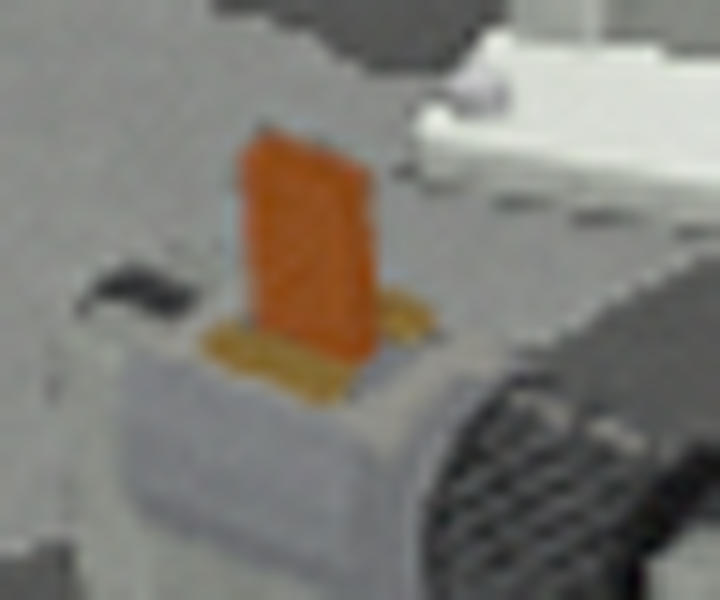

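View pics/z34.png

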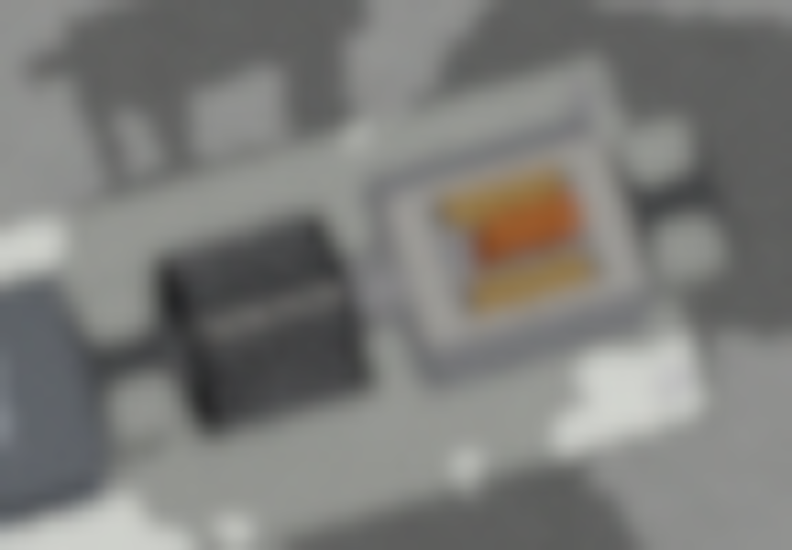

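View pics/z35.png

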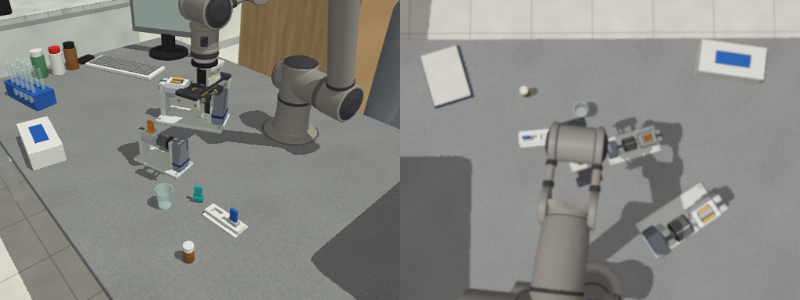

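Run:
```python
from h import *
c=load('s23.png')
for z in(.157,.160,.163):
  print(z,[tuple(round((w+.5-o)*15-.5) for w,o in zip(proj(c,sp(.0338+al,.0014+q,z)),(172,145))) for al,q in((.012,.005),(-.012,.005),(-.012,-.005),(.012,-.005))])
```

```text
0.157 [(232, 163), (334, 200), (370, 177), (268, 139)]
0.16 [(231, 148), (333, 186), (369, 162), (267, 125)]
0.163 [(230, 134), (332, 171), (368, 148), (266, 111)]
```

Run:
```python
from h import *
print(hand_in())
```

```text
the job is handed in; nothing more can be done
None
```

I turned the drum until its flat faced up, pressed the orange cassette into the pocket, let go and handed the job in at about 28 s. No verdict is reported, so what follows rests on my own measurements.

- **Turning the drum:** I did not grip the ring. The moves only shift the tool and turn it about its pointing direction, so a gripped ring could not be turned. Instead I pushed the plain rim of the flat round with the fingertips. Two levelling presses left it at about 0.2 to 0.3 rad. A third press, easing the tool sideways, brought it to about 0.04 rad.
- **Pressing in the cassette:** I gripped the orange tab at 10 mm opening, lowered the cassette over the pocket, and pressed it about 2.5 mm past the nominal loaded height. The readings I took showed under 3 N. I did not see the lips snap in the force readings.

**Last checks, from the camera after backing off:**
- **Drum angle:** about 0.04 rad from the top camera, unchanged by the pressing; the scene camera put it nearer 0.
- **Cassette height:** the tab top is at about 0.159 to 0.160 m, which matches the loaded height.
- **Lips:** both look shut, in the same places as before the cassette went in.
- **Spare, vial and beaker:** they looked undisturbed in the final pictures. I did not measure them again.
- **Robot:** clear of everything, with the gripper open.

**Disagreements:** the two cameras differ by 2 to 3 mm along the drum's axis, so the cassette's position along the pocket is known only to about 1 to 2 mm. One levelling press briefly read 53 N upward, about 58 N with the sideways part, and it came through the fingertips. I took the 40 N limit to cover the arm and gripper body only.

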